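# Set the cutting guide against its angle stop and weigh it down

## Task

Set up the model-maker's cutting jig: stand the brass weight upright on the red mark of the aluminium guide bar, without dropping it. Then swing the loaded bar about its pin by pushing its free end until it is fully home against the brass nose of the blue stop, press it there with a push of about 10 N for a second (more than 12 N on the nose would knock the stop out of true), and let go so that the bar stays touching the nose; leave everything else where it is.

Things in the scene. Friction and masses are not known exactly. Their poses are not given: they have to be found in the camera images.
- board: Green cutting board with white grid lines, 380 x 400 x 12 mm (x, y, z), fixed to the table. Origin: centre of its underside. A fixed steel pivot pin, 11 mm thick, stands at (40, -140) mm in its frame, from the board's top (z 12 mm) to z 42 mm.
- guide_bar: Loose aluminium guide bar, 36 mm wide (its x), 16 mm thick (z), 296 mm long (its y, -22 to +274 mm), about 0.3 kg, flat on the board with its 13 mm hole over the pivot pin (1 mm of play each way). Origin: hole's centre on the bar's underside, 12 mm above the table; y points along the bar to its free end. Faces at x = -18 and +18 mm; the +x face must meet the stop's nose.
- bar_end (a point): Centre of the bar's free end (half-way up), 274 mm from the hole; axes as the bar's. The bar starts turned 0.2 to 0.85 rad anticlockwise (seen from above) from where it meets the nose, 205 to 250 mm from the pin. It rubs on the board (about 1 to 5 N to push at this end with the weight on it) and stays where it is left; pushing down on it adds friction.
- bar_mark (a point): Red disc, 28 mm across, on the top of the guide bar, 120 mm from the pin's hole towards the free end. The point is at the disc's centre on the bar's top, 28 mm above the table; axes as the bar's.
- stop: Fixed rigid blue stop block, 50 x 44 x 36 mm (x, y, z), on the board, axes parallel to the board's, black knob on top (to 48 mm above the board). Origin: centre of its underside, 12 mm above the table. A rigid brass rod through it ends in a round nose of radius 8 mm, 8.5 mm above the board, on its -x side. The nose's tip lies 30 to 90 mm in front (-x) of the origin, set anew each time and not measured: feel for it.
- weight_center (a point): Brass cylinder weight, 36 mm in diameter, 40 mm tall, about 0.34 kg, standing upright to the right of the board at one of three places (the other two hold the jar and the tower). The point is its centre, half-way up; z is its axis.
- paint_jar: Bystander: small jar with a white lid, 42 mm across, 55 mm tall. Origin at the centre of its underside.
- wood_tower: Bystander: dark wooden block, 36 x 36 x 70 mm, upright. Origin at the centre of its underside.
- offcut: Bystander: wooden offcut, 50 x 30 x 14 mm, on the board's near right corner. Origin at the centre of its underside.
- house_model: Bystander: white house model on a cardboard base, 130 x 170 x 83 mm, left of the board. Origin at the centre of its underside.
- strip_stack: Bystander: stack of wooden strips, 260 x 70 x 28 mm, far right. Origin at the centre of its underside.
- pencil_cup: Bystander: empty grey cup, 72 mm across, 95 mm tall, near left. Origin at the centre of its underside.
Things that resemble listed ones, but are neither listed nor needed, are in the scene too. Leave any black look-alike of the part that bears weight_center alone.

How it is judged:
By the outcome, as a careful person would: the job done as asked, in the order asked, and still so for the second after the job is handed in, with the robot touching nothing.
It also fails if it takes over 72 s, if anything falls off the work surface, if the arm or the gripper's body presses on something with over 40 N, if the wrist force passes 120 N, or if a joint passes its speed limit or range.

## Robot

A 6-joint arm with a two-finger parallel gripper is mounted at the origin on the work surface. World frame = base frame: x ahead of the robot, y to its left, z up, the work surface at z = 0. Lengths are in mm, angles in degrees, forces in N, time in s.
With the tool pointing down it reaches from about 350 to 850 mm from the base axis. Payload 8.1 kg.
Tool frame: the origin (TCP) lies between the finger pads; the fingertips stand ahead of it and the grasp point (between the pads) lies 2 mm behind it (nose_length is the z of the fingertips in the tool frame, in mm); z points along the fingers, y is the direction in which the jaws open and shut (so a half turn about z gives the same grasp; the last joint's range is limited). The gripper opens to 85 mm and grips with 20 to 120 N. Pads are 22 mm wide; open, the fingers measure 114 mm over their backs; the gripper's body (76 mm by 85 mm) begins 54 mm behind the grasp point. The pads swing forward as they close: fully open they stand 13 mm farther back than shut.
Start: joints at [-74.221, 7.471, 85.268, -0, 87.261, -4.893], TCP at [211.834, -561.366, 218.092] pointing down, gripper open.
Joint ranges: [-169.43, 169.43], [-51.17, 129.36], [1.28, 143.12], [-76.62, 256.62], [0, 156.53], [-152.29, 152.29]. Speed limits (degrees/s): [136.94, 136.94, 159.86, 180, 180, 180].

## Interface

Orientations are given as [roll, pitch, yaw] about the fixed x, y, z axes, in that order (R = Rz(yaw) Ry(pitch) Rx(roll)).
In Python, from bench import * gives the robot as it stands.
- The arm moves only by the tool jog_arm, never from a script. Its argument "plan" is a list of rows, each a list of 3 entries, a list of its own where there are three numbers: the turn, a rotation vector about the tool's x, y, z in degrees, then the shift along the tool's x, y, z in m, then the gripper's target within -1 to 1 (fully open at 1, half-way at 0, shut at -1). A call has 1 to 12 rows; each row is the pose to reach, as a shift and turn from the pose commanded when the call began, along the tool's axes at that moment; what a row does not reach only later rows make up. A row lasts 1/8 s, in which the tool goes at most 62.5 mm and 10.7 degrees, less where a joint would pass 70% of its speed; a pose out of reach is approached as far as the arm can. A call with a gripper value outside its range is refused whole. The fingers move at their own pace and stop on an object; "force" is the grip in N (left out, the last holds). Time passes only in rows, so rows that repeat a pose let the fingers close. It gives the time, the measured TCP pose, the force and the opening at its end, in the units of the state.
- sense(): the state, without advancing time (a new reading comes with each control period).
- snapshot(name): name is "scene" or "top" or "wrist"; returns (picture, depth): 400x640x3 uint8, blue, green, red; 400x640 float32, mm along the optical axis (not along the pixel's ray), 0 where there is no reading.
- camera_info(name): a dict with "fov_y" (degrees; the focal length in pixels is half the picture's height over the tangent of half this angle, whatever the lens; pixels are square), "cx", "cy" (the principal point, pixels), "dist_coeffs" ([k1, k2, p1, p2, k3] as OpenCV has them; the pictures are not rectified), "origin" and "orientation" of the camera in the world. Camera axes: x right, y down, z forward; pixel columns grow to the right and rows downward; lengths in mm; the calibration is good to about 2 mm. A picture is of the moment at which its call begins: read the wrist's pose just before it. camera_info takes no time and is no camera call; for the wrist camera it gives the pose at the moment of the call.
- hand_in(): hands the job in, once; it reports no verdict.
The state is a dict: "time": time; "joint_pos": joint angles; "qd": joint speeds; "joint_efforts": joint torques, N m; "tool_pos": TCP position; "tcp_rot": TCP orientation; "ft_force": force on the tool from outside, world axes, zero at the start; "wrist_torque": the same for the moment, N m; "finger_gap": finger opening in mm.
Only numpy, scipy, OpenCV 4.12 (cv2) and the standard library are available. Lean on these libraries where they do the work, as an engineer would, in place of code of your own. Each camera call takes 0.05 s, during which the arm holds its last target.

## Working session

There is one attempt and no reset: what is moved stays moved. The work goes in short steps, Python scripts to look and compute and a tool call to move; the robot and the scene stay as the last step left them, time stands still between calls to the robot, and variables do not carry over. Pictures are saved under pics/ and viewed, and the job is handed in when it is done.

Besides the shell and the picture viewer there is one more tool, called after ">>>" as name(argument=value, ...) on one line, values as JSON. jog_arm: Moves the arm, as the interface text tells. Its arguments: {"type":"object","properties":{"plan":{"type":"array","items":{"type":"array"}},"force":{"type":"number"}},"required":["plan"]}

```bash
ls; mkdir -p pics; python3 - <<'E'
from bench import *
import cv2,numpy as np
s=sense();print(s)
for n in ["scene","top","wrist"]:
    print(n,camera_info(n))
for n in ["scene","top"]:
    p,d=snapshot(n);cv2.imwrite(f"pics/{n}0.png",p);np.save(f"pics/{n}0.npy",d)
E
```

```text
pics
{'time': 0.0, 'joint_pos': array([-7.42207725e+01,  7.51273055e+00,  8.53301087e+01, -2.04330697e-04,
        8.72600336e+01, -4.89253405e+00]), 'qd': array([ 0.02058056,  0.13159812,  0.07720987, -0.0081838 ,  0.01771432,
        0.06475553]), 'joint_efforts': array([-7.15083734e-04, -5.69404149e+01, -5.00549769e+01, -2.99053481e-04,
        1.49247417e-02, -3.33384503e-05]), 'tool_pos': array([ 211.67860276, -560.81497575,  217.06127305]), 'tcp_rot': array([-1.79897485e+02, -8.57038035e-03,  2.06717638e+01]), 'ft_force': array([-1.12239371, -0.29542622, -0.81305839]), 'wrist_torque': array([-0.02573868,  0.00293476,  0.01838847]), 'finger_gap': 85.80038302894502}
scene {'fov_y': 48.091497867515876, 'cx': 319.64974947496216, 'cy': 198.59850816069127, 'dist_coeffs': array([-0.00480262,  0.        ,  0.        ,  0.        ,  0.        ]), 'origin': array([1102.73726832,  389.46442602, 1112.19245623]), 'orientation': array([-1.48109144e+02, -1.08285011e-01,  1.23275743e+02])}
top {'fov_y': 46.169883631347545, 'cx': 327.0726629230233, 'cy': 197.8319290334088, 'dist_coeffs': array([-0.05763338,  0.        ,  0.        ,  0.        ,  0.        ]), 'origin': array([ 315.08282066,   29.77522914, 1380.99233078]), 'orientation': array([-170.50938726,   -0.90488771,  -88.43939126])}
wrist {'fov_y': 61.37212443588479, 'cx': 319.7665861135536, 'cy': 187.9379996062172, 'dist_coeffs': array([-0.04166336,  0.        ,  0.        ,  0.        ,  0.        ]), 'origin': array([ 279.63982953, -535.51551703,  373.70296949]), 'orientation': array([ 1.63371654e+02,  1.44790602e-01, -6.93269646e+01])}
```

View pics/scene0.png

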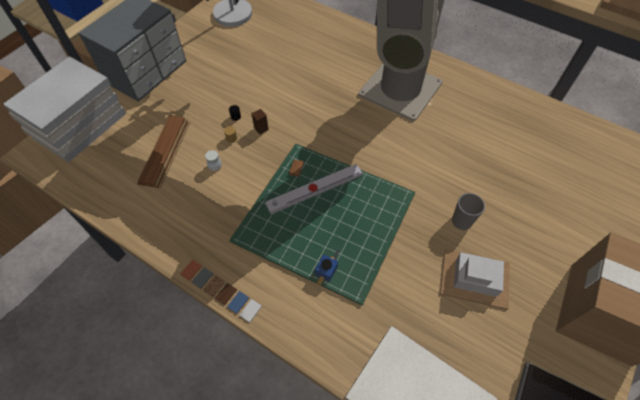

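View pics/top0.png

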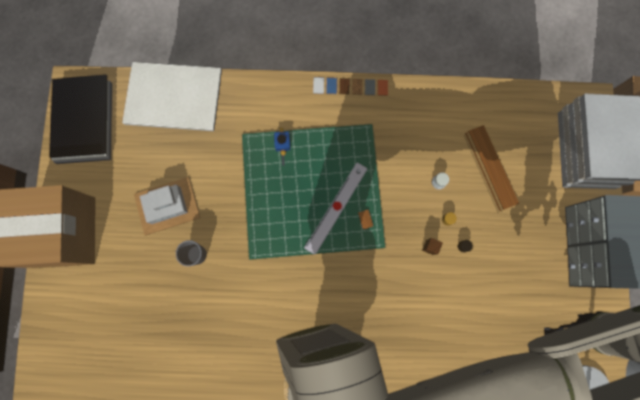

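```bash
cat > h.py <<'E'
from bench import *
import cv2,numpy as np
from scipy.spatial.transform import Rotation as R
def K(c):
    f=200/np.tan(np.radians(c["fov_y"]/2)); return np.array([[f,0,c["cx"]],[0,f,c["cy"]],[0,0,1.]])
def ray(c,uv):
    n=cv2.undistortPoints(np.array(uv,float).reshape(-1,1,2),K(c),c["dist_coeffs"])[:,0]
    d=np.c_[n,np.ones(len(n))]
    return R.from_euler("xyz",c["orientation"],degrees=True).apply(d)
def onz(c,uv,z):
    d=ray(c,uv); o=c["origin"]; return o+d*((z-o[2])/d[:,2])[:,None]
def proj(c,P):
    Rm=R.from_euler("xyz",c["orientation"],degrees=True).inv()
    p=Rm.apply(np.atleast_2d(P)-c["origin"])
    return cv2.projectPoints(p,np.zeros(3),np.zeros(3),K(c),c["dist_coeffs"])[0][:,0]
def dpt(c,uv,dep):
    Rm=R.from_euler("xyz",c["orientation"],degrees=True)
    n=cv2.undistortPoints(np.array(uv,float).reshape(-1,1,2),K(c),c["dist_coeffs"])[:,0]
    return c["origin"]+Rm.apply(np.c_[n,np.ones(len(n))]*np.atleast_1d(dep)[:,None])
def shoot(n,tag):
    c=camera_info(n); p,d=snapshot(n); cv2.imwrite(f"pics/{tag}.png",p); np.save(f"pics/{tag}.npy",d); import pickle; pickle.dump(c,open(f"pics/{tag}.pkl","wb"))
    return c,p,d
def load(tag):
    import pickle
    return pickle.load(open(f"pics/{tag}.pkl","rb")),cv2.imread(f"pics/{tag}.png"),np.load(f"pics/{tag}.npy")
E
python3 - <<'E'
from h import *
import pickle
for n in ["scene","top"]: pickle.dump(camera_info(n),open(f"pics/{n}0.pkl","wb"))
c,p,d=load("top0")
cv2.imwrite("pics/top0crop.png",cv2.resize(p[110:270,230:490],None,fx=3,fy=3,interpolation=cv2.INTER_CUBIC))
c,p,d=shoot("wrist","w0")
c,p,d=load("scene0")
cv2.imwrite("pics/scene0crop.png",cv2.resize(p[90:310,180:430],None,fx=2.7,fy=2.7,interpolation=cv2.INTER_CUBIC))
c,p,d=load("top0")
for nm,uv,z in [("weight",(450,217),40),("pin",(358,171),42),("mark",(337,205.5),28),("bluestop",(283,141),48)]:
    print(nm,onz(c,[uv],z).round(1),d[int(uv[1]),int(uv[0])], dpt(c,[uv],d[int(uv[1]),int(uv[0])]).round(1))
E
```

```text
weight [[ 494.1 -343.5   40. ]] 1356.8859 [[ 494.2 -343.6   39.3]]
pin [[621.7 -73.6  42. ]] 1369.3915 [[621.1 -73.3  44.9]]
mark [[520. -15.  28.]] 1366.2593 [[519.6 -14.9  30.4]]
bluestop [[703.9 148.9  48. ]] 1368.128 [[701.2 148.1  57.1]]
```

View pics/top0crop.png

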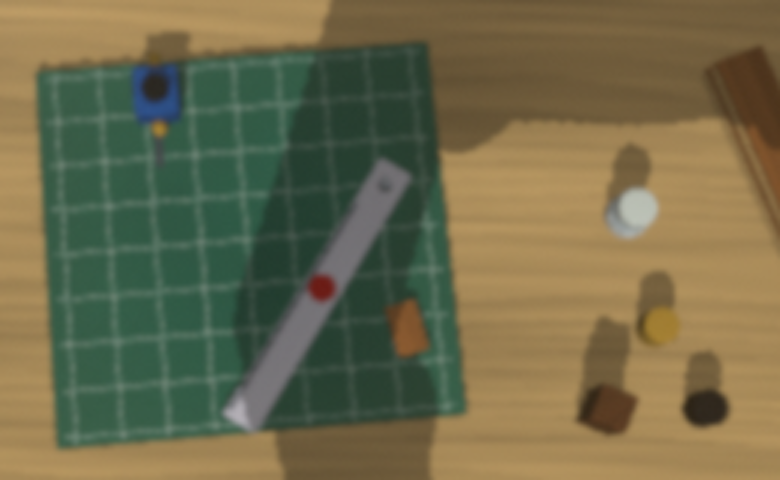

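View pics/w0.png

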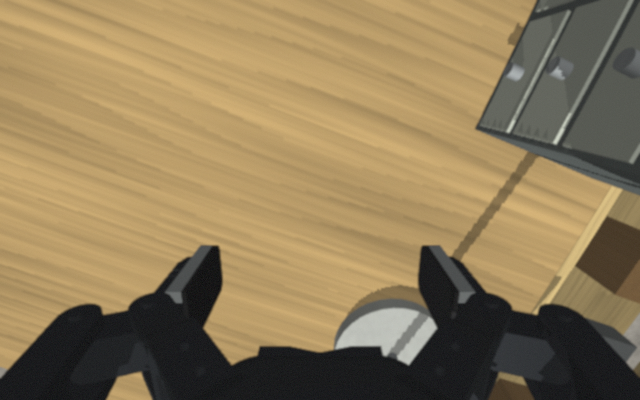

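View pics/scene0crop.png

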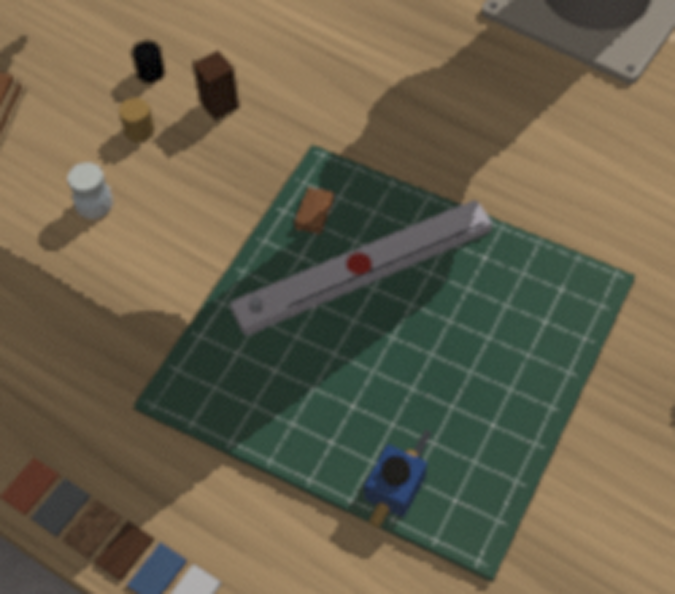

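```bash
python3 - <<'E'
from h import *
import bench
print([x for x in dir(bench) if not x.startswith('__')], getattr(bench,'nose_length',None))
s=sense();c=camera_info("wrist")
T=R.from_euler("xyz",s["tcp_rot"],degrees=True)
print("cam in tool",T.inv().apply(c["origin"]-s["tool_pos"]), "axis in tool",T.inv().apply(ray(c,[(c["cx"],c["cy"])])), "camx",T.inv().apply(R.from_euler("xyz",c["orientation"],degrees=True).apply([1,0,0])))
# weight, two views by yellow mask
for t in ["top0","scene0"]:
    c,p,d=load(t)
    hsv=cv2.cvtColor(p,cv2.COLOR_BGR2HSV)
    m=cv2.inRange(hsv,(15,110,60),(30,255,255))
    n,l,st,ce=cv2.connectedComponentsWithStats(m)
    for i in range(1,n):
        if 15<st[i,4]<400 : print(t,"yellow",st[i],ce[i].round(1),onz(c,[ce[i]],30).round(1))
    m=cv2.inRange(hsv,(0,150,60),(6,255,255))
    n,l,st,ce=cv2.connectedComponentsWithStats(m)
    for i in range(1,n):
        if 8<st[i,4]<400 : print(t,"red",st[i],ce[i].round(1),onz(c,[ce[i]],28).round(1))
    m=cv2.inRange(hsv,(60,70,20),(90,255,255))
    m=cv2.morphologyEx(m,cv2.MORPH_CLOSE,np.ones((25,25)))
    cs=max(cv2.findContours(m,0,2)[0],key=cv2.contourArea)
    ap=cv2.approxPolyDP(cs,10,True)[:,0]
    print(t,"board",onz(c,ap,12).round(0).tolist())
E
```

```text
['PlanningError', 'camera_info', 'hand_in', 'nose_length', 'sense', 'snapshot'] 17.0
cam in tool [ 7.25254959e+01  3.79360901e-02 -1.56639204e+02] axis in tool [[-2.86320253e-01 -7.00050299e-04  9.58133718e-01]] camx [5.79677789e-06 9.99999732e-01 7.32371519e-04]
top0 yellow [632  77   8  16 102] [635.8  84. ] [[ 937.4 -956.2   30. ]]
top0 yellow [281 151   5   4  18] [282.8 152.5] [[673.8 149.6  30. ]]
top0 yellow [623 181  17  14 119] [634.4 189.1] [[ 596.1 -918.5   30. ]]
top0 yellow [359 210  14  19  69] [365.6 218.5] [[484.  -98.9  30. ]]
top0 red [334 203   7   6  38] [336.8 205.5] [[520.1 -14.5  28. ]]
top0 board [[770.0, -110.0, 12.0], [726.0, 274.0, 12.0], [364.0, 233.0, 12.0], [407.0, -153.0, 12.0]]
scene0 yellow [165   0   9   6  17] [168.5   2. ] [[ 106.1 -970.    30. ]]
scene0 yellow [175   0  14  12  64] [181.6   5.1] [[  92.6 -913.4   30. ]]
scene0 yellow [604   0  26  15 116] [617.7   6.9] [[-835.7  509.4   30. ]]
scene0 yellow [628   1  12  18  64] [634.8   9.4] [[-856.8  569.    30. ]]
scene0 yellow [74 41 14 22 63] [81.3 50.3] [[  484.9 -1035.4    30. ]]
scene0 yel
[... 794 characters left out ...]
7 -628.    30. ]]
scene0 yellow [ 20 217  10   8  26] [ 25.4 221. ] [[1045.8 -616.6   30. ]]
scene0 yellow [  0 244   7   9  30] [  2.5 248.9] [[1134.2 -596.5   30. ]]
scene0 yellow [317 277   6   8  30] [319.8 280.4] [[744.1 157.   30. ]]
scene0 yellow [573 320  11  14  25] [578.2 326.6] [[499.8 745.1  30. ]]
scene0 yellow [580 329  26  15  57] [590.7 336.2] [[506.3 777.   30. ]]
scene0 yellow [611 338   8   9  23] [614.2 341.8] [[489.  827.6  30. ]]
scene0 yellow [607 343  16  10  26] [613.7 348.2] [[504.8 830.4  30. ]]
scene0 red [309 185   8   6  38] [312.6 187.3] [[516.7 -17.   28. ]]
scene0 board [[405.0, -154.0, 12.0], [774.0, -114.0, 12.0], [732.0, 273.0, 12.0], [364.0, 232.0, 12.0]]
```

>>> jog_arm(plan=[[[0, 0, 15], [0.341, -0.104, 0.048], 1], [[0, 0, 15], [0.341, -0.104, 0.048], 1], [[0, 0, 15], [0.341, -0.104, 0.048], 1], [[0, 0, 15], [0.341, -0.104, 0.048], 1], [[0, 0, 15], [0.341, -0.104, 0.048], 1], [[0, 0, 15], [0.341, -0.104, 0.048], 1], [[0, 0, 15], [0.341, -0.104, 0.048], 1], [[0, 0, 15], [0.341, -0.104, 0.048], 1], [[0, 0, 15], [0.341, -0.104, 0.048], 1]])

```text
time: 1.27
tool_pos: [493.3, -344.7, 170.3]
tcp_rot: [180.0, 0.0, 5.6]
ft_force: [0.1, -0.0, -0.7]
finger_gap: 85.5
```

```bash
python3 - <<'E'
from h import *
s=sense();print(s)
shoot("wrist","w1")
E
```

```text
{'time': 1.275, 'joint_pos': array([-3.98150952e+01,  9.22499201e+00,  8.83652518e+01, -1.98023274e-02,
        8.24018566e+01,  4.46039642e+01]), 'qd': array([-0.18516714, -0.24197282, -0.08804647,  0.05168102, -0.00117368,
        0.1798581 ]), 'joint_efforts': array([ 7.30405468e-01, -5.73853469e+01, -4.90960479e+01,  4.55585006e-02,
        6.12859134e-03, -9.70155786e-03]), 'tool_pos': array([ 493.29170572, -344.72727259,  170.26870114]), 'tcp_rot': array([1.79980593e+02, 8.42843958e-03, 5.58355616e+00]), 'ft_force': array([ 0.06320893, -0.01253513, -0.7488006 ]), 'wrist_torque': array([0.04999517, 0.00775334, 0.02264819]), 'finger_gap': 85.5465698459054}
```

View pics/w1.png

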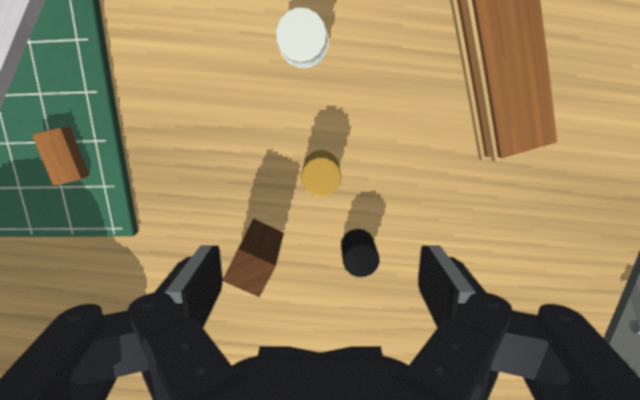

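```bash
python3 - <<'E'
from h import *
c,p,d=load("w1")
print(c["origin"])
hsv=cv2.cvtColor(p,cv2.COLOR_BGR2HSV)
print(hsv[178,321],hsv[155,321],hsv[200,350])
m=cv2.inRange(hsv,(15,140,150),(30,255,255)); mm=np.zeros_like(m); mm[130:215,280:365]=m[130:215,280:365]
cs=max(cv2.findContours(mm,0,2)[0],key=cv2.contourArea)
e=cv2.fitEllipse(cs);print(e,cv2.contourArea(cs))
print("top",onz(c,[e[0]],40).round(1),"depth",d[178,321],dpt(c,[(321,178)],d[178,321]).round(1))
# red mark etc not visible; neighbours by depth
for nm,uv,z in [("tower",(252,272),70),("black",(362,258),40),("jar",(302,36),55)]: print(nm,onz(c,[uv],z).round(0))
cv2.imwrite("pics/w1c.png",cv2.resize(p[130:300,200:400],None,fx=3,fy=3,interpolation=cv2.INTER_CUBIC))
E
```

```text
[ 565.53812631 -337.72952032  326.9145727 ]
[ 20 155 199] [ 20 149  96] [ 18 109 203]
((320.6372985839844, 176.40989685058594), (36.74674987792969, 38.4256706237793), 96.16259765625) 1100.5
top [[ 490.7 -345.7   40. ]] depth 295.438 [[ 489.7 -346.2   41.4]]
tower [[ 408. -294.   70.]]
black [[ 415. -393.   40.]]
jar [[ 601. -321.   55.]]
```

View pics/w1c.png

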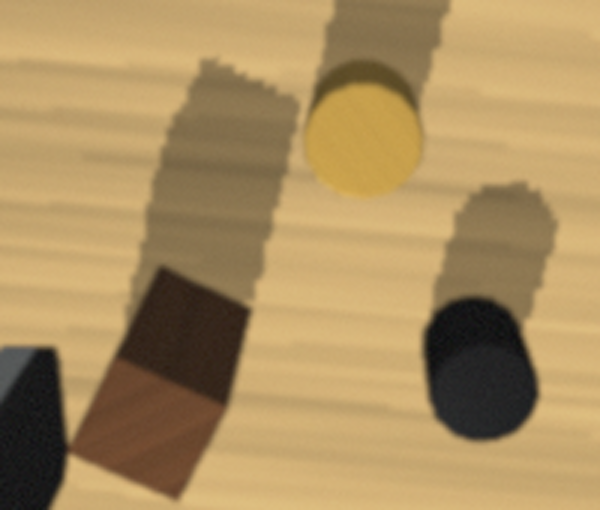

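>>> jog_arm(plan=[[[0, 0, 0], [-0.0026, 0.0008, 0.05], 1], [[0, 0, 0], [-0.0026, 0.0008, 0.1], 1], [[0, 0, 0], [-0.0026, 0.0008, 0.13], 1], [[0, 0, 0], [-0.0026, 0.0008, 0.146], 1], [[0, 0, 0], [-0.0026, 0.0008, 0.146], 1]])

```text
time: 1.95
tool_pos: [490.8, -344.9, 23.4]
tcp_rot: [-179.9, 0.1, 5.6]
ft_force: [0.3, -0.1, 0.7]
finger_gap: 85.3
```

```bash
python3 - <<'E'
from h import *
shoot("wrist","w2")
E
```

```text
(no output)
```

View pics/w2.png

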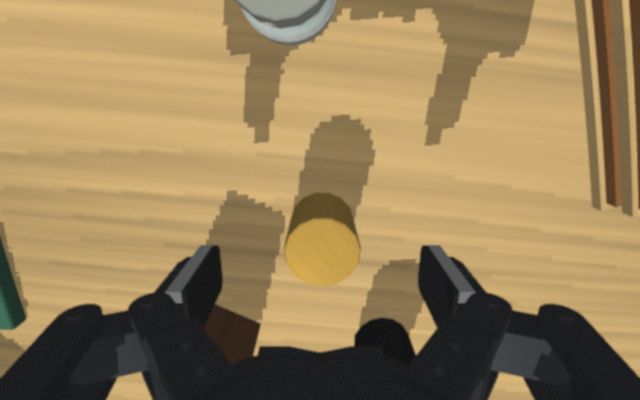

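>>> jog_arm(plan=[[[0, 0, 0], [0, 0, 0], -1], [[0, 0, 0], [0, 0, 0], -1], [[0, 0, 0], [0, 0, 0], -1], [[0, 0, 0], [0, 0, 0], -1], [[0, 0, 0], [0, 0, 0], -1], [[0, 0, 0], [0, 0, 0], -1]], force=45)

```text
time: 2.75
tool_pos: [493.5, -345.7, 26.9]
tcp_rot: [179.8, -0.2, 5.7]
ft_force: [-0.3, 2.9, 12.0]
finger_gap: 0.2
```

```bash
python3 - <<'E'
from h import *
shoot("wrist","w3")
E
```

```text
(no output)
```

View pics/w3.png

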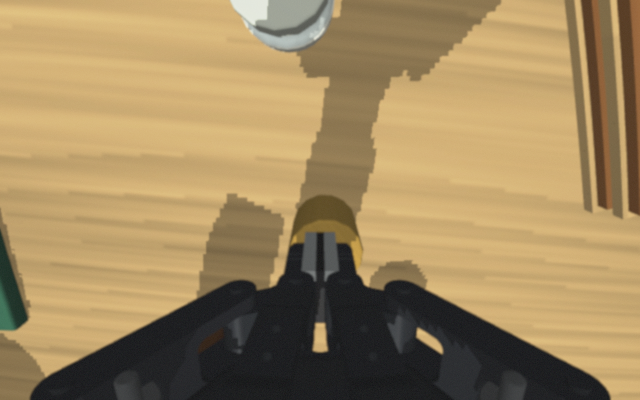

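```bash
python3 - <<'E'
from h import *
s=sense();print(s["tool_pos"],s["ft_force"])
T=R.from_euler("xyz",s["tcp_rot"],degrees=True)
c,p,d=load("w2")
print("w2 weight top/bot proj",proj(c,[[490.7,-345.7,40],[490.7,-345.7,0]]))
for z in(0,20,40):print(onz(c,[(323,252)],z).round(1))
print(dpt(c,[(323,252)],d[252,323]).round(1), "finger tips", dpt(c,[(208,255)],d[255,208]).round(1),dpt(c,[(432,255)],d[255,432]).round(1))
c,p,d=load("w3")
print("w3 proj tip, tcp",proj(c,s["tool_pos"]+T.apply([[0,0,17],[0,0,0],[0,0,-2]])))
for uv in [(312,240),(330,240),(320,235),(335,225),(320,215),(320,228)]: print(uv,p[uv[1],uv[0]],dpt(c,[uv],d[uv[1],uv[0]]).round(1))
cv2.imwrite("pics/w3c.png",cv2.resize(p[170:350,230:410],None,fx=3,fy=3,interpolation=cv2.INTER_CUBIC))
shoot("scene","s3"); c,p,d=load("s3")
cv2.imwrite("pics/s3c.png",cv2.resize(p[60:200,160:320],None,fx=4,fy=4,interpolation=cv2.INTER_CUBIC))
E
```

```text
[ 493.57286461 -345.64057633   26.85304459] [ 0.22908313  1.86616749 12.17372066]
w2 weight top/bot proj [[321.4522339  252.06108677]
 [321.23849578 219.37860011]]
[[ 470.1 -348.8    0. ]]
[[ 480.5 -347.6   20. ]]
[[ 490.8 -346.4   40. ]]
[[ 490.9 -346.4   40.3]] finger tips [[ 497.1 -300.8   63.3]] [[ 505.2 -387.4   62.6]]
w3 proj tip, tcp [[319.68883592 223.48437512]
 [319.66256812 236.45368296]
 [319.65914738 238.14264501]]
(312, 240) [90 91 88] [[ 503.9 -341.3   53.8]]
(330, 240) [90 90 88] [[ 504.5 -348.9   53.4]]
(320, 235) [26 21 25] [[ 503.7 -344.7   47.4]]
(335, 225) [ 54 109 134] [[ 506.6 -351.3   41.6]]
(320, 215) [43 81 99] [[ 508.5 -344.3   35.6]]
(320, 228) [ 56 110 136] [[ 504.  -344.7   40.5]]
```

View pics/w3c.png

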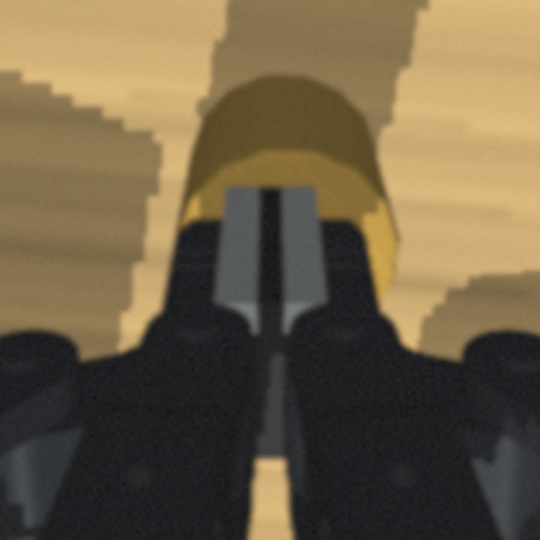

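View pics/s3c.png

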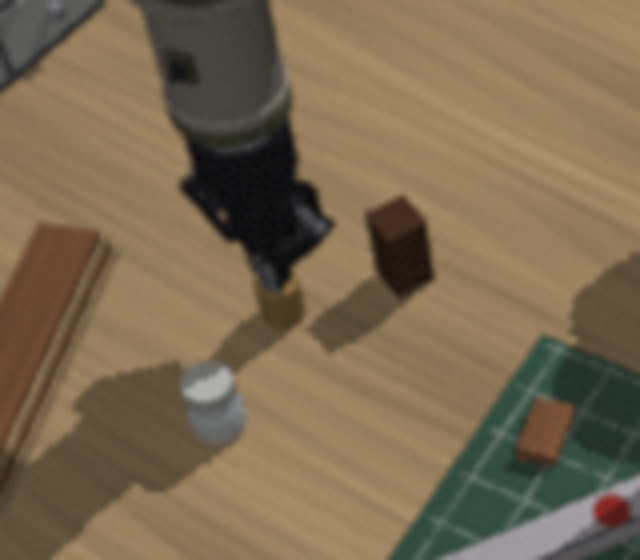

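```bash
python3 - <<'E'
from h import *
for t in ("w1","w2","w3"):
    c,p,d=load(t)
    tcp={"w1":[493.29,-344.73,170.27],"w2":[490.8,-344.9,23.4],"w3":[493.57,-345.64,26.85]}[t]
    rot={"w1":[180,0,5.6],"w2":[-179.9,.1,5.6],"w3":[179.8,-.2,5.7]}[t]
    T=R.from_euler("xyz",rot,degrees=True)
    v,u=np.mgrid[220:400:1,0:640:1]; uv=np.c_[u.ravel(),v.ravel()].astype(float); dd=d[220:400].ravel(); ok=dd>0
    P=T.inv().apply(dpt(c,uv[ok],dd[ok])-tcp)
    near=P[:,2]<(30 if t=="w1" else -14.5)
    P=P[near];U=uv[ok][near]
    i=np.argsort(-P[:,2])[:400:40]
    print(t); print(np.c_[U[i],P[i]].round(1))
    for z in range(-80,21,10):
        q=P[(P[:,2]>z)&(P[:,2]<z+10)]
        if len(q):print(z,len(q),q.min(0).round(0),q.max(0).round(0))
E
```

```text
w1
[[220.  252.    4.9 -42.8 -26.5]
 [221.  264.    0.  -42.4 -28.1]
 [221.  270.   -2.6 -42.5 -28.6]
 [218.  252.    6.4 -42.8 -29.3]
 [422.  251.    7.1  42.8 -29.9]
 [421.  268.   -0.6  42.9 -30.5]
 [425.  245.   10.4  43.4 -30.9]
 [423.  256.    5.6  42.9 -31.3]
 [420.  286.   -8.6  42.9 -31.7]
 [213.  246.   10.5 -43.6 -32.1]]
-80 6158 [-13. -75. -80.] [ 14.  75. -70.]
-70 1576 [ -2. -66. -70.] [ 13.  64. -60.]
-60 1964 [-12. -57. -60.] [ 12.  57. -50.]
-50 1722 [-12. -57. -50.] [ 12.  57. -40.]
-40 1238 [-12. -56. -40.] [ 11.  56. -30.]
-30 169 [-11. -43. -30.] [ 10.  43. -26.]
w2
[[232.  360.  -64.9 -46.4 -14.5]
 [286.  238.    6.2 -15.5 -15.2]
 [293.  228.   11.4 -12.2 -15.7]
 [313.  277.  -13.7  -3.2 -16. ]
 [321.  246.    2.6   0.5 -16.1]
 [290.  240.    5.7 -13.6 -16.3]
 [339.  275.  -12.4   9.1 -16.3]
 [316.  237.    7.3  -1.7 -16.4]
 [293.  270.   -9.6 -12.6 -16.5]
 [332.  250.    0.8   5.6 -16.5]]
-80 6089 [-14. -75. -80.] [ 14.  75. -70.]
-70 1551 [ -3. -63. -70.] [ 13.  64. -60.]
-60 1970 [-12. -57. -60.] [ 12.  57. -50.]
-50 1723 [-12. -57. -50.] [ 12.  56. -40.]
-40
[... 255 characters left out ...]
  9.60e+00 -6.20e+00 -1.48e+01]
 [ 3.25e+02  2.23e+02  1.36e+01  2.40e+00 -1.51e+01]
 [ 3.20e+02  2.32e+02  1.10e+01  2.00e-01 -1.91e+01]
 [ 3.01e+02  2.42e+02  6.70e+00 -8.30e+00 -2.03e+01]
 [ 3.37e+02  2.42e+02  7.10e+00  7.70e+00 -2.11e+01]
 [ 3.11e+02  2.36e+02  1.05e+01 -3.70e+00 -2.21e+01]
 [ 2.98e+02  2.45e+02  6.40e+00 -9.40e+00 -2.27e+01]
 [ 3.25e+02  2.37e+02  1.06e+01  2.30e+00 -2.35e+01]]
-80 6966 [-10. -46. -80.] [ 17.  46. -70.]
-70 5177 [-13. -38. -70.] [ 14.  39. -60.]
-60 1591 [-12. -29. -60.] [ 14.  30. -50.]
-50 696 [  6. -14. -50.] [ 12.  14. -40.]
-40 794 [  6. -14. -40.] [ 12.  14. -30.]
-30 593 [  6. -14. -30.] [ 12.  14. -20.]
-20 190 [-60. -63. -20.] [ 15.  19. -15.]
```

>>> jog_arm(plan=[[[0, 0, 0], [0, 0, -0.02], -1], [[0, 0, 0], [0, 0, -0.03], 1], [[0, 0, 0], [0, 0, -0.03], 1], [[0, 0, 0], [0, 0, -0.03], 1], [[0, 0, 0], [0, 0, -0.03], 1], [[0, 0, 0], [0, 0, -0.03], 1]], force=45)

```text
time: 3.6
tool_pos: [491.3, -344.5, 53.5]
tcp_rot: [-180.0, 0.0, 5.7]
ft_force: [-0.2, 0.3, -0.3]
finger_gap: 85.1
```

```bash
python3 - <<'E'
from h import *
s=sense();print(s["tool_pos"],s["tcp_rot"],s["ft_force"],s["finger_gap"])
c,p,d=shoot("wrist","w4")
hsv=cv2.cvtColor(p,cv2.COLOR_BGR2HSV)
m=cv2.inRange(hsv,(15,140,150),(30,255,255)); mm=np.zeros_like(m); mm[170:290,270:375]=m[170:290,270:375]
cs=max(cv2.findContours(mm,0,2)[0],key=cv2.contourArea)
e=cv2.fitEllipse(cs);print(e,onz(c,[e[0]],40).round(1))
E
```

```text
[ 491.31084394 -344.46507348   53.47743697] [-1.79956459e+02  4.07738444e-02  5.66922660e+00] [-0.20637711  0.33591031 -0.25546814] 85.0904210446683
((326.9324645996094, 226.50665283203125), (56.95138168334961, 62.26220703125), 87.99694061279297) [[ 491.4 -348.4   40. ]]
```

View pics/w4.png

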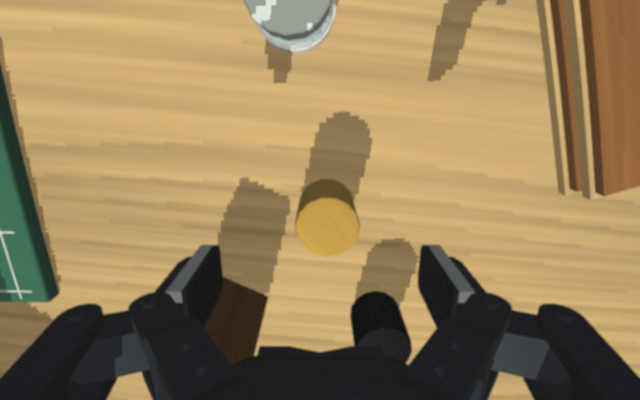

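>>> jog_arm(plan=[[[0, 0, 0], [0, 0.0035, 0.02], 1], [[0, 0, 0], [0, 0.0035, 0.04], 1], [[0, 0, 0], [0, 0.0035, 0.055], 1], [[0, 0, 0], [0, 0.0035, 0.061], 1], [[0, 0, 0], [0, 0.0035, 0.061], 1]])

```text
time: 4.28
tool_pos: [491.7, -347.9, -7.6]
tcp_rot: [-180.0, 0.0, 5.7]
ft_force: [0.3, 0.4, -0.0]
finger_gap: 85.4
```

```bash
python3 - <<'E'
from h import *
shoot("wrist","w5")
E
```

```text
(no output)
```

View pics/w5.png

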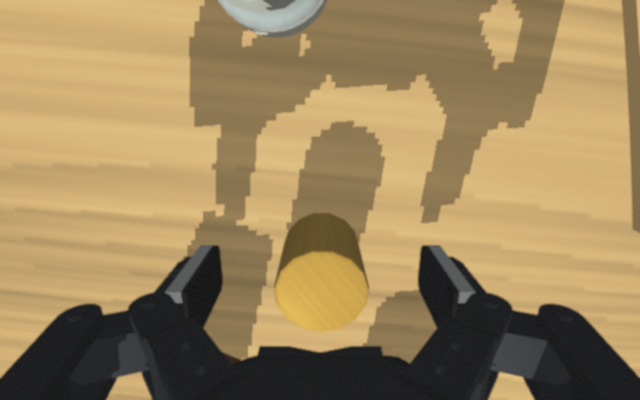

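The weight's top disc is at (321,290), centred between the pads, whose tips are now lower than the weight's top. Closing.

>>> jog_arm(plan=[[[0, 0, 0], [0, 0, 0], -1], [[0, 0, 0], [0, 0, 0], -1], [[0, 0, 0], [0, 0, 0], -1], [[0, 0, 0], [0, 0, 0], -1], [[0, 0, 0], [0, 0, 0], -1]], force=45)

```text
time: 4.95
tool_pos: [492.4, -348.5, -6.2]
tcp_rot: [180.0, -0.0, 5.7]
ft_force: [-1.5, 0.8, 6.5]
finger_gap: 34.6
```

```bash
python3 - <<'E'
from h import *
shoot("wrist","w6")
E
```

```text
(no output)
```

View pics/w6.png

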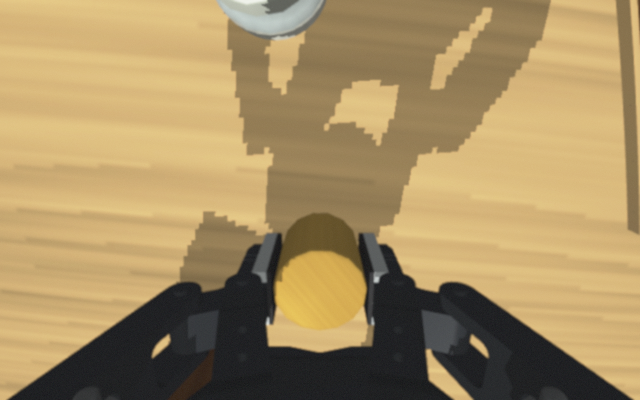

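>>> jog_arm(plan=[[[0, 0, 0], [0, 0, -0.015], -1], [[0, 0, 0], [0, 0, -0.05], -1], [[0, 0, 0], [0, -0.03, -0.095], -1], [[0, 0, 0], [0.001, -0.075, -0.12], -1], [[0, 0, 0], [0.002, -0.125, -0.136], -1], [[0, 0, 0], [0.003, -0.175, -0.136], -1], [[0, 0, 0], [0.004, -0.225, -0.136], -1], [[0, 0, 0], [0.005, -0.275, -0.136], -1], [[0, 0, 0], [0.006, -0.315, -0.136], -1], [[0, 0, 0], [0.006, -0.333, -0.136], -1], [[0, 0, 0], [0.006, -0.333, -0.136], -1]], force=45)

```text
time: 6.38
tool_pos: [464.9, -15.6, 129.3]
tcp_rot: [180.0, -0.0, 5.8]
ft_force: [-0.1, -0.6, -2.6]
finger_gap: 34.8
```

```bash
python3 - <<'E'
from h import *
s=sense();print(s["tool_pos"],s["tcp_rot"],s["ft_force"],s["finger_gap"],s["joint_pos"])
shoot("wrist","w7")
E
```

```text
[464.92701034 -15.58217277 129.31900748] [ 1.79984618e+02 -5.79095865e-03  5.78718319e+00] [-0.13985186 -0.55480745 -2.63291972] 34.844177605176554 [-8.22746120e+00 -1.04089666e+01  1.12245838e+02 -1.38156334e-02
  7.81537854e+01  7.59881914e+01]
```

View pics/w7.png

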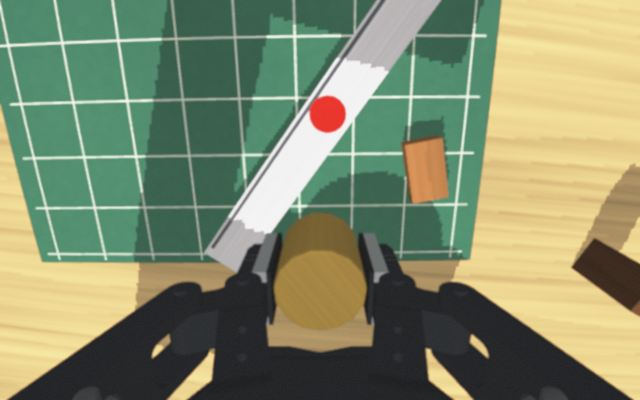

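```bash
python3 - <<'E'
from h import *
c,p,d=load("w7")
tcp=np.array([464.927,-15.582,129.319]);T=R.from_euler("xyz",[179.985,-.006,5.787],degrees=True)
hsv=cv2.cvtColor(p,cv2.COLOR_BGR2HSV)
m=cv2.inRange(hsv,(0,150,100),(6,255,255))|cv2.inRange(hsv,(174,150,100),(180,255,255))
cs=max(cv2.findContours(m,0,2)[0],key=cv2.contourArea);e=cv2.fitEllipse(cs)
M=onz(c,[e[0]],28)[0];print("mark",e,M.round(1))
m=cv2.inRange(hsv,(12,120,80),(30,255,255));mm=m*0;mm[255:335,265:380]=m[255:335,265:380]
cs=max(cv2.findContours(mm,0,2)[0],key=cv2.contourArea);e=cv2.fitEllipse(cs)
zt=129.3+46.2
W=onz(c,[e[0]],zt)[0];print("weight top",e,W.round(1),"tool frame",T.inv().apply(W-tcp).round(1))
b=d[290,321];print("depth",T.inv().apply(dpt(c,[(321,290)],b)-tcp))
# bar: grey/white low-sat bright pixels above
m=cv2.inRange(hsv,(0,0,110),(180,40,255))
m[:,:200]=0;m[245:]=0
m=cv2.morphologyEx(m,cv2.MORPH_OPEN,np.ones((9,9)))
cs=max(cv2.findContours(m,0,2)[0],key=cv2.contourArea)
P=onz(c,cs[:,0],28)[:,:2]
out=cv2.drawContours(p.copy(),[cs],-1,(255,0,0),1);cv2.imwrite("pics/w7b.png",out)
vx,vy,x0,y0=cv2.fitLine(P.astype(np.float32),cv2.DIST_HUBER,0,.1,.1)[:,0]
print("bar dir",np.degrees(np.arctan2(vy,vx)),"pt",x0,y0)
pin=np.array([623,-75]);print(M[:2]-pin,np.degrees(np.arctan2(*(M[:2]-pin)[::-1])),np.linalg.norm(M[:2]-pin))
E
```

```text
mark ((327.0708312988281, 113.49551391601562), (34.066444396972656, 34.9968376159668), 145.14511108398438) [519.  -15.6  28. ]
weight top ((319.6490478515625, 284.2792053222656), (91.53675079345703, 93.27381896972656), 92.34398651123047) [466.7 -15.4 175.5] tool frame [  1.8   0.  -46.2]
depth [[ -0.3479771    0.52662609 -46.74217872]]
bar dir -32.82397 pt 458.60178 30.64306
[-104.0292885    59.37758492] 150.28324459785753 119.78226270145522
```

View pics/w7b.png

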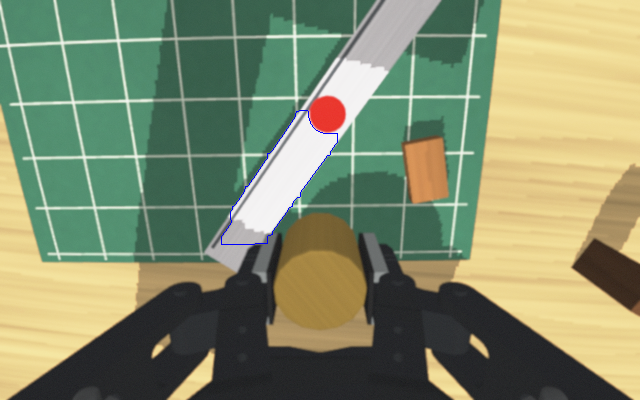

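>>> jog_arm(plan=[[[0, 0, 0], [0.025, 0.003, 0.03], -1], [[0, 0, 0], [0.053, 0.0054, 0.06], -1], [[0, 0, 0], [0.053, 0.0054, 0.085], -1], [[0, 0, 0], [0.053, 0.0054, 0.098], -1], [[0, 0, 0], [0.053, 0.0054, 0.102], -1], [[0, 0, 0], [0.053, 0.0054, 0.102], -1]], force=45)

```text
time: 7.18
tool_pos: [518.7, -16.8, 27.8]
tcp_rot: [180.0, -0.0, 5.6]
ft_force: [0.6, 0.6, -3.8]
finger_gap: 34.7
```

```bash
python3 - <<'E'
from h import *
s=sense();print(s["tool_pos"],s["tcp_rot"],s["ft_force"],s["finger_gap"])
shoot("wrist","w8");c,p,d=shoot("top","t8");cv2.imwrite("pics/t8c.png",cv2.resize(p[110:270,230:400],None,fx=3.5,fy=3.5,interpolation=cv2.INTER_CUBIC))
E
```

```text
[518.70166254 -16.83598893  27.78939231] [ 1.79984399e+02 -4.85119089e-02  5.64434967e+00] [ 0.59267306  0.63114631 -3.79631665] 34.71672539167995
```

View pics/w8.png

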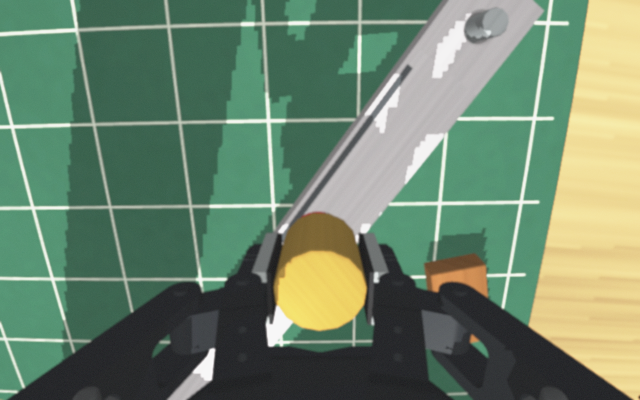

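View pics/t8c.png

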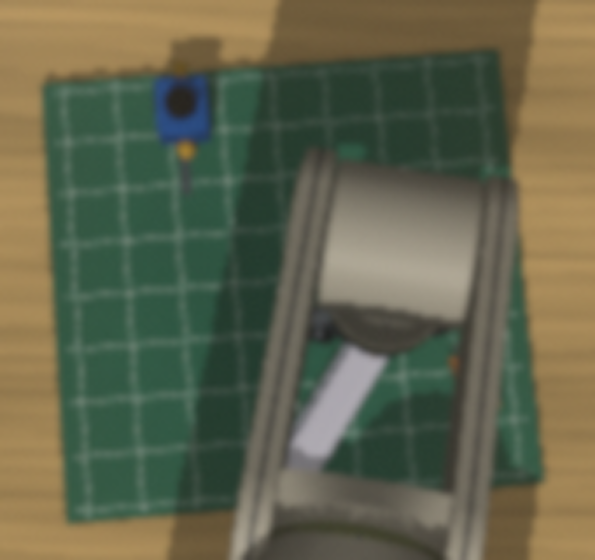

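>>> jog_arm(plan=[[[0, 0, 0], [0, -0.001, 0.003], -1], [[0, 0, 0], [0, -0.001, 0.005], -1], [[0, 0, 0], [0, -0.001, 0.006], -1], [[0, 0, 0], [0, -0.001, 0.006], -1]])

```text
time: 7.78
tool_pos: [518.5, -15.3, 21.8]
tcp_rot: [180.0, -0.0, 5.7]
ft_force: [-2.5, 0.5, 4.5]
finger_gap: 34.8
```

```bash
python3 - <<'E'
from h import *
c,p,d=load("w8")
hsv=cv2.cvtColor(p,cv2.COLOR_BGR2HSV)
print("pin top",onz(c,[(492,20)],42),dpt(c,[(492,20)],d[20,492]))
for uv in [(452,6),(285,225),(543,10),(372,222)]: print(uv,onz(c,[uv],28).round(1))
E
```

```text
pin top [[623.43880032 -74.29939194  42.        ]] [[623.15935353 -73.74744651  43.2191494 ]]
(452, 6) [[630.  -62.3  28. ]]
(285, 225) [[523.3   1.1  28. ]]
(543, 10) [[ 633.3 -102.1   28. ]]
(372, 222) [[529.2 -42.1  28. ]]
```

>>> jog_arm(plan=[[[0, 0, 0], [0, 0, 0], 0.1], [[0, 0, 0], [0, 0, 0], 0.3], [[0, 0, 0], [0, 0, 0], 0.5], [[0, 0, 0], [0, 0, 0], 0.5], [[0, 0, 0], [0, 0, -0.01], 0.5], [[0, 0, 0], [0, 0, -0.04], 0.5], [[0, 0, 0], [0, 0, -0.08], 0.5], [[0, 0, 0], [-0.02, 0, -0.12], 0.5], [[0, 0, 0], [-0.03, 0, -0.12], 0.5], [[0, 0, 0], [-0.03, 0, -0.12], 0.5]])

```text
time: 9.02
tool_pos: [488.0, -18.4, 141.2]
tcp_rot: [180.0, -0.0, 5.7]
ft_force: [0.4, -0.6, -0.6]
finger_gap: 63.9
```

```bash
python3 - <<'E'
from h import *
s=sense();print(s["tool_pos"],s["tcp_rot"],s["ft_force"],s["finger_gap"])
c,p,d=shoot("wrist","w9")
hsv=cv2.cvtColor(p,cv2.COLOR_BGR2HSV)
print(dpt(c,[(320,190)],d[190,320]))
E
```

```text
[488.03757778 -18.38948421 141.24343024] [ 1.79993357e+02 -3.26335443e-02  5.66073617e+00] [ 0.35741028 -0.57428702 -0.61271615] 63.884342705768105
[[473.56649354 -19.99708246  12.7047814 ]]
```

View pics/w9.png

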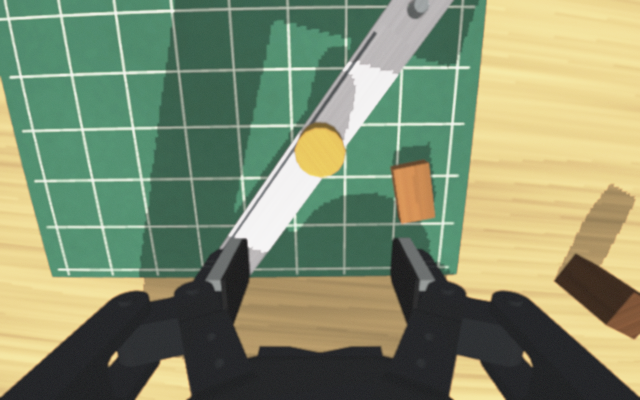

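```bash
python3 - <<'E'
from h import *
c,p,d=load("w9")
hsv=cv2.cvtColor(p,cv2.COLOR_BGR2HSV)
m=cv2.inRange(hsv,(15,100,150),(30,255,255));mm=m*0;mm[115:190,280:360]=m[115:190,280:360]
cs=max(cv2.findContours(mm,0,2)[0],key=cv2.contourArea);e=cv2.fitEllipse(cs)
print(e,onz(c,[e[0]],68),"depth",dpt(c,[e[0]],d[int(e[0][1]),int(e[0][0])]))
print("pin",onz(c,[(420,6)],42))
for uv in [(230,240),(395,2),(262,262),(449,3)]: print(uv,onz(c,[uv],28).round(1))
# board yaw from wood tower side: use top0 board corners
ct,pt,dt=load("top0")
for uv in [(283.3,140),(283,153),(283,162),(283.3,164)]: print("stop",uv,onz(ct,[uv],[48 if uv[1]<142 else 20.5][0]).round(1))
E
```

```text
((319.755615234375, 151.48712158203125), (48.37953567504883, 49.61393356323242), 130.8092803955078) [[517.98244565 -15.40446136  68.        ]] depth [[518.15039075 -15.38826441  68.91559433]]
pin [[621.76813147 -74.8271179   42.        ]]
(230, 240) [[424.6  54.7  28. ]]
(395, 2) [[625.8 -59.7  28. ]]
(262, 262) [[405.8  25.6  28. ]]
(449, 3) [[629.6 -99.2  28. ]]
stop (283.3, 140) [[707.  148.2  48. ]]
stop (283, 153) [[674.8 149.8  20.5]]
stop (283, 162) [[647.2 148.6  20.5]]
stop (283.3, 164) [[641.1 147.4  20.5]]
```

>>> jog_arm(plan=[[[0, 0, -10], [-0.02, -0.006, 0], 0], [[0, 0, -20], [-0.045, -0.015, 0], -1], [[0, 0, -30], [-0.07, -0.022, 0], -1], [[0, 0, -40], [-0.09, -0.029, 0], -1], [[0, 0, -50], [-0.105, -0.035, 0], -1], [[0, 0, -54.3], [-0.11, -0.035, 0], -1], [[0, 0, -54.3], [-0.11, -0.035, 0], -1], [[0, 0, -54.3], [-0.11, -0.035, 0], -1]])

```text
time: 10.07
tool_pos: [375.4, 5.6, 140.5]
tcp_rot: [-179.9, 0.0, 59.9]
ft_force: [-0.3, -0.3, 0.7]
finger_gap: -0.0
```

```bash
python3 - <<'E'
from h import *
s=sense();print(s["tool_pos"],s["tcp_rot"],s["ft_force"],s["finger_gap"],s["joint_pos"].round(1))
c,p,d=shoot("wrist","w10")
E
```

```text
[375.40743584   5.61420345 140.53053706] [-1.79940151e+02  2.43098014e-02  5.98625255e+01] [-0.28393287 -0.34622699  0.6628505 ] -0.023486811371122875 [ -7.  -27.4 124.2   0.   83.2  23.2]
```

View pics/w10.png

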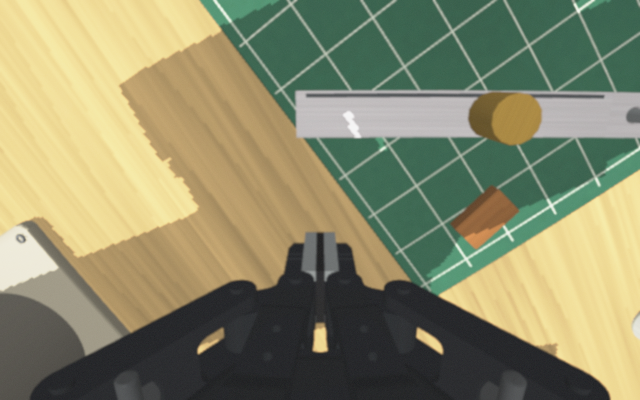

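```bash
python3 - <<'E'
from h import *
c,p,d=load("w10")
g=cv2.cvtColor(p,cv2.COLOR_BGR2GRAY);hsv=cv2.cvtColor(p,cv2.COLOR_BGR2HSV)
m=cv2.inRange(hsv,(0,0,100),(180,45,255)); m[:70]=0;m[160:]=0;m[:,:250]=0
m=cv2.morphologyEx(m,cv2.MORPH_CLOSE,np.ones((5,5)))
cs=max(cv2.findContours(m,0,2)[0],key=cv2.contourArea);print(cv2.boundingRect(cs))
lo=[];up=[]
for u in range(310,460,10):
    r=np.where(m[:,u])[0];lo.append((u,r.max()+.5));up.append((u,r.min()-.5))
L=onz(c,lo,28);U=onz(c,up,28)
for n,A in(("low",L),("up",U)):
    vx,vy,x0,y0=cv2.fitLine(A[:,:2].astype(np.float32),cv2.DIST_HUBER,0,.01,.01)[:,0]
    a=np.degrees(np.arctan2(vy,vx)); pin=np.array([623,-74.5]); nrm=np.array([-vy,vx]);print(n,a,(np.array([x0,y0])-pin)@nrm, lo[0],up[0])
e=onz(c,[(297,115)],28)[0];print("end",e,np.linalg.norm(e[:2]-[623,-74.5]))
T=R.from_euler("xyz",[-179.94,.024,59.86],degrees=True)
print("low edge in tool",T.inv().apply(L[0]-[375.4,5.6,140.5]),T.inv().apply(L[-1]-[375.4,5.6,140.5]))
E
```

```text
(265, 70, 375, 90)
low -29.211132 -18.469450619429267 (310, np.float64(138.5)) (310, np.float64(89.5))
up -29.570107 19.6039820564024 (310, np.float64(138.5)) (310, np.float64(89.5))
end [385.6718587   59.73903913  28.        ] 272.66236682011686
low edge in tool [ 33.54627542  -8.12524148 112.49452845] [ 30.60663465 104.67570844 112.37763488]
```

>>> jog_arm(plan=[[[0, 0, 0], [0, 0, 0.04], -1], [[0, 0, 0], [0, 0, 0.08], -1], [[0, 0, 0], [0, 0, 0.115], -1], [[0, 0, 0], [0, 0, 0.13], -1], [[0, 0, 0], [0, 0, 0.136], -1], [[0, 0, 0], [0.006, 0, 0.136], -1], [[0, 0, 0], [0.012, 0, 0.136], -1], [[0, 0, 0], [0.014, 0, 0.136], -1], [[0, 0, 0], [0.014, 0, 0.136], -1]])

```text
time: 11.25
tool_pos: [383.0, 17.9, 5.6]
tcp_rot: [180.0, -0.0, 60.0]
ft_force: [0.6, -0.7, 0.2]
finger_gap: -0.2
```

```bash
cat > arc.py <<'E'
import sys
from h import *
# usage: arc.py phi0cmd gap  list of phis ; prints rows in tool frame from commanded pose C(phi0,gap0)
Pn=np.array([623.,-74.5]); 
def C(phi,gap=0,r=255,a=29.5):
    f=np.radians(phi);y=np.array([np.cos(f),np.sin(f)]);x=np.array([np.sin(f),-np.cos(f)])
    return Pn+r*y-(a+gap)*x
def inv(pos):  # tcp pos-> (r along, x off) for given phi
    pass
def rel(pos,yaw,phi,gap=0,r=255):
    d=C(phi,gap,r)-np.array(pos)[:2]; w=np.radians(yaw)
    X=np.array([np.cos(w),np.sin(w)]);Y=np.array([np.sin(w),-np.cos(w)])
    return round(-( (phi-90)-yaw),1), round(d@X/1000,4), round(d@Y/1000,4)
E
python3 - <<'E'
from arc import *
s=sense();print(s["tool_pos"],s["tcp_rot"],s["ft_force"],s["joint_pos"].round(1))
p=s["tool_pos"];yaw=s["tcp_rot"][2]
d=p[:2]-Pn;f=np.radians(150.6);print("r",d@[np.cos(f),np.sin(f)],"a",d@[np.sin(f),-np.cos(f)])
shoot("wrist","w11")
E
```

```text
[382.98893488  17.89741408   5.59691365] [ 1.79952038e+02 -2.02436334e-02  6.00032749e+01] [ 0.61870787 -0.71514026  0.24529518] [ -5.  -14.9 130.1  -0.   64.8  25. ]
r 254.45919215346456 a -37.32442952224285
```

View pics/w11.png

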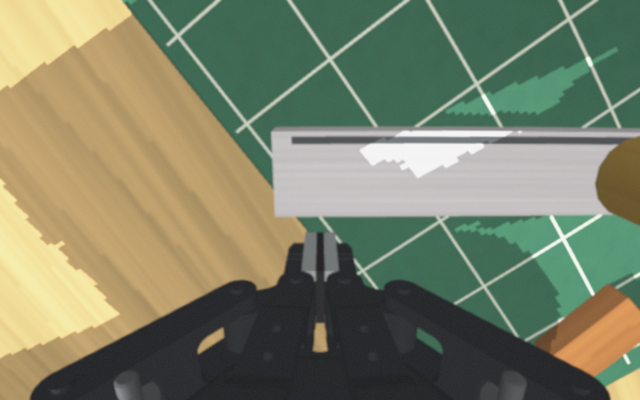

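```bash
python3 - <<'E'
from arc import *
s=sense();p=s["tool_pos"];yaw=s["tcp_rot"][2]
for ph,g in [(150.6,4),(150.6,1),(150.2,0),(149,0),(147.5,0),(146,0),(144.5,0),(143,0),(141.5,0),(140,0),(138.5,0),(137,0)]: print(ph,rel(p,yaw,ph,g))
E
```

```text
150.6 (np.float64(-0.6), np.float64(0.004), np.float64(-0.0004))
150.6 (np.float64(-0.6), np.float64(0.007), np.float64(-0.0005))
150.2 (np.float64(-0.2), np.float64(0.0098), np.float64(-0.0007))
149 (np.float64(1.0), np.float64(0.0151), np.float64(-0.0013))
147.5 (np.float64(2.5), np.float64(0.0218), np.float64(-0.0018))
146 (np.float64(4.0), np.float64(0.0285), np.float64(-0.0022))
144.5 (np.float64(5.5), np.float64(0.0353), np.float64(-0.0024))
143 (np.float64(7.0), np.float64(0.042), np.float64(-0.0025))
141.5 (np.float64(8.5), np.float64(0.0487), np.float64(-0.0024))
140 (np.float64(10.0), np.float64(0.0554), np.float64(-0.002))
138.5 (np.float64(11.5), np.float64(0.0621), np.float64(-0.0016))
137 (np.float64(13.0), np.float64(0.0688), np.float64(-0.0009))
```

>>> jog_arm(plan=[[[0, 0, 0], [0.004, 0, 0.001], -1], [[0, 0, 0], [0.007, 0, 0.001], -1], [[0, 0, 0], [0.01, -0.001, 0.001], -1], [[0, 0, 1], [0.015, -0.001, 0.001], -1], [[0, 0, 2.5], [0.022, -0.002, 0.001], -1], [[0, 0, 4], [0.0285, -0.002, 0.001], -1], [[0, 0, 5.5], [0.035, -0.0025, 0.001], -1]])

```text
time: 12.18
tool_pos: [397.8, 49.5, 4.0]
tcp_rot: [-180.0, 0.0, 54.4]
ft_force: [0.2, -1.5, 0.8]
finger_gap: 0.0
```

```bash
python3 - <<'E'
from arc import *
s=sense();print(s["tool_pos"],s["tcp_rot"],s["ft_force"])
c,p,d=shoot("wrist","w12")
E
```

```text
[397.82866058  49.51615288   4.0051092 ] [-1.79990098e+02  2.34425496e-02  5.43817312e+01] [ 0.19440975 -1.4608617   0.75020879]
```

View pics/w12.png

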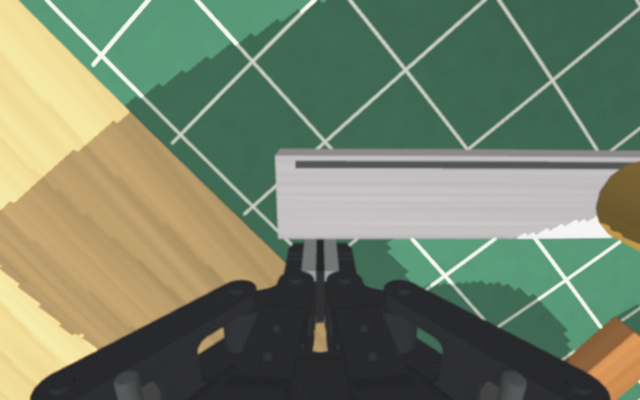

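```bash
cat > nx.py <<'E'
from arc import *
s=sense();p=s["tool_pos"];yaw=s["tcp_rot"][2]
d=p[:2]-Pn;f=np.radians(yaw+90);print("r",d@[np.cos(f),np.sin(f)],"a",d@[np.sin(f),-np.cos(f)],"F",s["ft_force"]@[np.cos(np.radians(yaw)),np.sin(np.radians(yaw)),0],p,yaw)
for ph in map(float,sys.argv[1:]): print(ph,*rel(p,yaw,ph,0))
E
python3 nx.py 143 141.5 140 138.5 137 135.5 134 132.5 131 129.5 128 126.5
```

```text
r 255.28017374242916 a -30.016952200097965 F 0.49316550215691285 [398.15373039  50.05175457   4.09535939] 54.30980470032114
143.0 1.3 0.0064 -0.0003
141.5 2.8 0.0131 -0.0009
140.0 4.3 0.0198 -0.0012
138.5 5.8 0.0265 -0.0014
137.0 7.3 0.0332 -0.0014
135.5 8.8 0.0399 -0.0012
134.0 10.3 0.0466 -0.0009
132.5 11.8 0.0533 -0.0004
131.0 13.3 0.06 0.0003
129.5 14.8 0.0667 0.0012
128.0 16.3 0.0733 0.0023
126.5 17.8 0.0799 0.0035
```

>>> jog_arm(plan=[[[0, 0, 1.3], [0.0065, 0, 0], -1], [[0, 0, 2.8], [0.013, -0.001, 0], -1], [[0, 0, 4.3], [0.02, -0.001, 0], -1], [[0, 0, 5.8], [0.0265, -0.0015, 0], -1], [[0, 0, 7.3], [0.033, -0.0015, 0], -1], [[0, 0, 8.8], [0.04, -0.001, 0], -1], [[0, 0, 10.3], [0.0465, -0.001, 0], -1], [[0, 0, 11.8], [0.053, -0.0005, 0], -1], [[0, 0, 13.3], [0.06, 0, 0], -1], [[0, 0, 14.8], [0.0665, 0.001, 0], -1], [[0, 0, 16.3], [0.073, 0.002, 0], -1], [[0, 0, 17.8], [0.08, 0.0035, 0], -1]])

```text
time: 13.72
tool_pos: [447.4, 112.7, 4.0]
tcp_rot: [-180.0, 0.0, 36.6]
ft_force: [-1.3, 0.1, -1.0]
finger_gap: 0.2
```

```bash
python3 nx.py 125 123.5 122 120.5 119 117.5 116 114.5 113 111.5 110 ; python3 - <<'E'
from arc import *
c,p,d=shoot("wrist","w13");c,p,d=shoot("top","t13");cv2.imwrite("pics/t13c.png",cv2.resize(p[110:270,230:400],None,fx=3.5,fy=3.5,interpolation=cv2.INTER_CUBIC))
E
```

```text
r 254.96185771676554 a -29.509526114084217 F -0.9672499949561517 [447.38764385 112.68082538   4.02585976] 36.57152348887565
125.0 1.6 0.007 -0.0008
123.5 3.1 0.0137 -0.0013
122.0 4.6 0.0204 -0.0016
120.5 6.1 0.0271 -0.0017
119.0 7.6 0.0339 -0.0017
117.5 9.1 0.0406 -0.0015
116.0 10.6 0.0473 -0.0011
114.5 12.1 0.054 -0.0006
113.0 13.6 0.0607 0.0002
111.5 15.1 0.0673 0.0011
110.0 16.6 0.074 0.0021
```

View pics/w13.png

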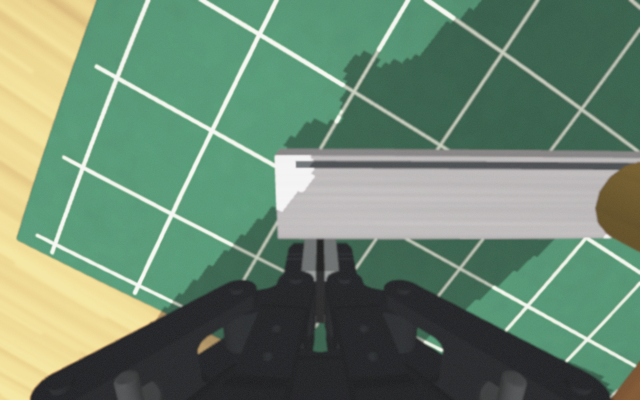

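View pics/t13c.png

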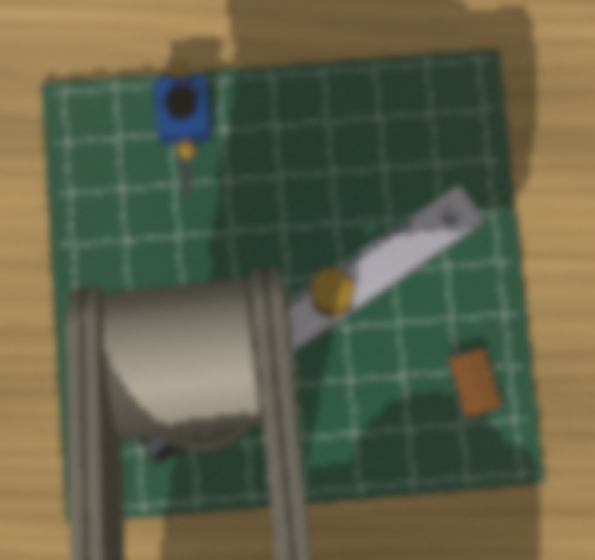

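>>> jog_arm(plan=[[[0, 0, 1.6], [0.007, -0.001, 0], -1], [[0, 0, 3.1], [0.0135, -0.0015, 0], -1], [[0, 0, 4.6], [0.0205, -0.0015, 0], -1], [[0, 0, 6.1], [0.027, -0.0015, 0], -1], [[0, 0, 7.6], [0.034, -0.0015, 0], -1], [[0, 0, 9.1], [0.0405, -0.0015, 0], -1], [[0, 0, 10.6], [0.0475, -0.001, 0], -1], [[0, 0, 12.1], [0.054, -0.0005, 0], -1], [[0, 0, 13.6], [0.0605, 0, 0], -1]])

```text
time: 14.95
tool_pos: [496.1, 148.7, 4.1]
tcp_rot: [180.0, 0.0, 23.0]
ft_force: [-2.0, -0.6, 0.4]
finger_gap: -0.0
```

```bash
python3 nx.py 112.5 111.5 110.5 109.5 108.5 107.5 106.5 105.5 104.5 103.5 102.5 101.5 ; python3 - <<'E'
from arc import *
c,p,d=shoot("wrist","w14");c,p,d=shoot("top","t14");cv2.imwrite("pics/t14c.png",cv2.resize(p[110:270,230:400],None,fx=3.5,fy=3.5,interpolation=cv2.INTER_CUBIC))
E
```

```text
r 255.01647859247484 a -29.757368828059427 F -2.053571111699936 [496.06827075 148.67536034   4.0833909 ] 22.973566281402082
112.5 0.5 0.0024 -0.0002
111.5 1.5 0.0068 -0.0007
110.5 2.5 0.0113 -0.001
109.5 3.5 0.0158 -0.0013
108.5 4.5 0.0202 -0.0015
107.5 5.5 0.0247 -0.0016
106.5 6.5 0.0292 -0.0017
105.5 7.5 0.0337 -0.0017
104.5 8.5 0.0382 -0.0015
103.5 9.5 0.0426 -0.0014
102.5 10.5 0.0471 -0.0011
101.5 11.5 0.0516 -0.0008
```

View pics/w14.png

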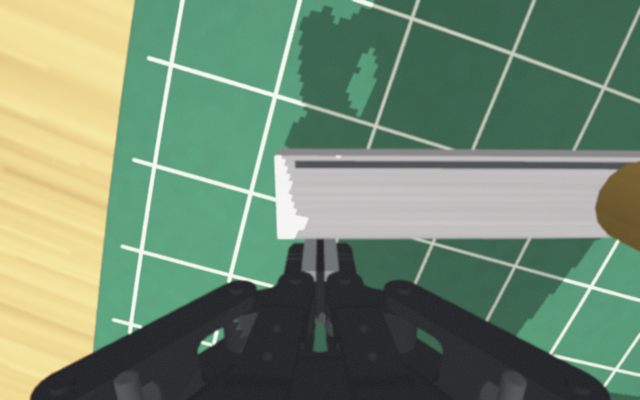

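View pics/t14c.png

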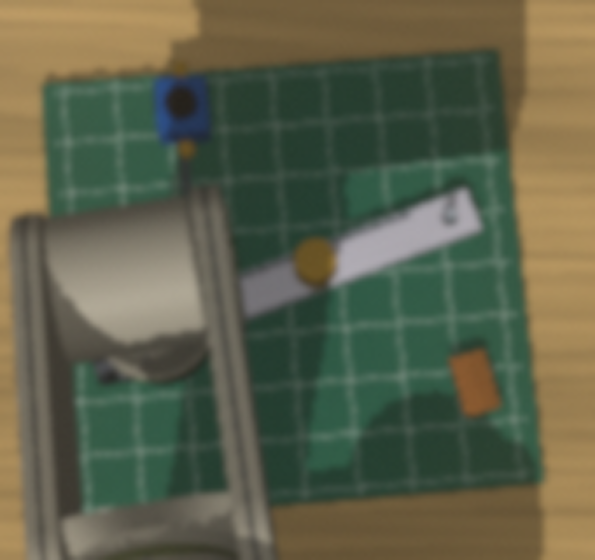

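>>> jog_arm(plan=[[[0, 0, 0.5], [0.0025, 0, 0], -1], [[0, 0, 1.5], [0.007, -0.0005, 0], -1], [[0, 0, 2.5], [0.0115, -0.001, 0], -1], [[0, 0, 3.5], [0.016, -0.0015, 0], -1], [[0, 0, 4.5], [0.02, -0.0015, 0], -1], [[0, 0, 5.5], [0.0245, -0.0015, 0], -1], [[0, 0, 6.5], [0.029, -0.0015, 0], -1], [[0, 0, 7.5], [0.0335, -0.0015, 0], -1], [[0, 0, 8.5], [0.038, -0.0015, 0], -1]])

```text
time: 16.18
tool_pos: [530.3, 164.8, 4.1]
tcp_rot: [180.0, 0.0, 14.5]
ft_force: [-1.3, -0.6, -0.8]
finger_gap: -0.1
```

```bash
python3 nx.py 104 103.5 103 102.5 102 101.5 101 100.5 100 99 98 97 ; python3 - <<'E'
from arc import *
c,p,d=shoot("wrist","w15")
E
```

```text
r 254.90358501416773 a -29.76674656289748 F -1.3542344756687825 [530.34640731 164.82657315   4.07557697] 14.502927068716403
104.0 0.5 0.0025 -0.0003
103.5 1.0 0.0047 -0.0006
103.0 1.5 0.007 -0.0008
102.5 2.0 0.0092 -0.001
102.0 2.5 0.0114 -0.0011
101.5 3.0 0.0137 -0.0013
101.0 3.5 0.0159 -0.0014
100.5 4.0 0.0181 -0.0015
100.0 4.5 0.0204 -0.0016
99.0 5.5 0.0249 -0.0018
98.0 6.5 0.0293 -0.0018
97.0 7.5 0.0338 -0.0018
```

View pics/w15.png

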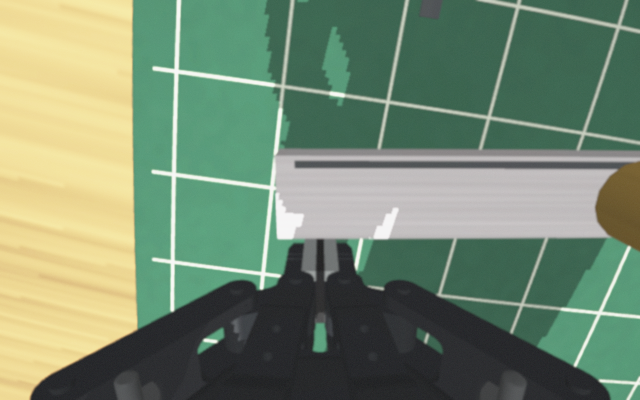

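```bash
python3 - <<'E'
from arc import *
c,p,d=load("w15")
for uv in [(430,4),(430,12),(430,17),(430,24),(400,12)]: print(uv,p[uv[1],uv[0]],dpt(c,[uv],d[uv[1],uv[0]]).round(1),onz(c,[uv],12).round(1))
for uv in [(423,18),(437,18)]: print(onz(c,[uv],12).round(1))
c,p,d=load("t8")
cv2.imwrite("pics/stop8.png",cv2.resize(p[125:175,265:305],None,fx=12,fy=12,interpolation=cv2.INTER_CUBIC))
for v in range(130,170,2): print(v,[p[v,u].tolist() for u in (281,283,285)],dpt(c,[(283,v)],d[v,283]).round(0))
E
```

```text
(430, 4) [87 86 83] [[642.8 148.8  13.8]] [[643.3 148.3  12. ]]
(430, 12) [87 84 82] [[640.5 147.4  12. ]] [[640.5 147.4  12. ]]
(430, 17) [84 87 75] [[638.4 147.1  13.3]] [[638.7 146.8  12. ]]
(430, 24) [ 85 105  65] [[636.3 145.9  11.9]] [[636.2 145.9  12. ]]
(400, 12) [ 82 101  59] [[636.9 159.4  13.6]] [[637.3 159.1  12. ]]
[[637.6 149.4  12. ]]
[[639.1 143.9  12. ]]
130 [[41, 76, 94], [48, 74, 84], [59, 75, 79]] [[745. 153.  24.]]
132 [[69, 60, 60], [71, 59, 52], [88, 61, 44]] [[730. 150.  51.]]
134 [[64, 46, 40], [69, 49, 39], [90, 57, 41]] [[722. 149.  57.]]
136 [[34, 37, 40], [39, 39, 41], [66, 46, 39]] [[716. 149.  60.]]
138 [[31, 37, 41], [32, 36, 39], [56, 43, 39]] [[709. 148.  61.]]
140 [[31, 37, 41], [32, 37, 40], [63, 46, 39]] [[703. 148.  61.]]
142 [[44, 41, 41], [56, 45, 41], [94, 59, 41]] [[699. 148.  56.]]
144 [[103, 64, 42], [112, 68, 43], [124, 74, 43]] [[694. 148.  50.]]
146 [[129, 75, 43], [128, 75, 43], [127, 75, 43]] [[688. 148.  51.]]
148 [[117, 72, 46], [114, 71, 47], [110, 67, 42]] [[686. 149.  37.]]
150 [[78, 79, 85], [70, 84, 96], [75, 66, 62]] [[682. 150.  26.]]
152 [[57, 109, 130], [50, 117, 147], [52, 89, 98]] [[676. 149.  26.]]
154 [[62, 102, 111], [56, 112, 137], [60, 92, 89]] [[671. 149.  24.]]
156 [[70, 84, 68], [68, 81, 77], [66, 86, 57]] [[668. 150.  10.]]
158 [[74, 84, 63], [70, 74, 63], [68, 85, 53]] [[662. 150.  11.]]
160 [[78, 89, 68], [71, 74, 64], [72, 88, 58]] [[656. 150.  10.]]
162 [[86, 96, 76], [75, 78, 68], [83, 97, 70]] [[648. 149.  15.]]
164 [[80, 92, 68], [71, 76, 63], [70, 86, 56]] [[643. 149.  13.]]
166 [[77, 93, 62], [68, 83, 53], [66, 84, 49]] [[636. 148.  18.]]
168 [[77, 95, 63], [67, 86, 49], [67, 86, 49]] [[631. 149.  10.]]
```

View pics/stop8.png

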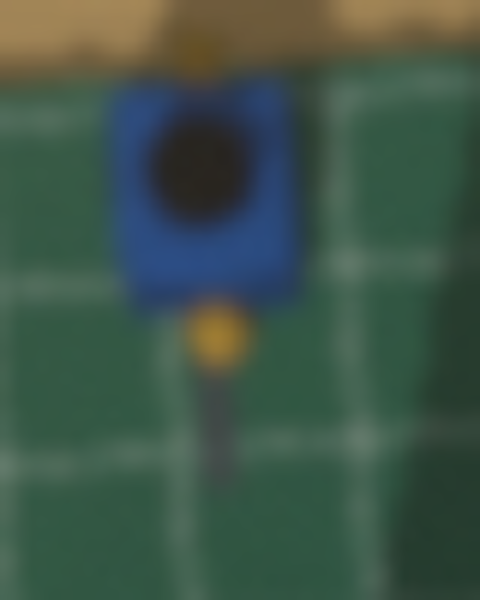

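```bash
python3 nx.py 104 102.5 101 99.5 98 96.5 95 93.5 92 90.5 
```

```text
r 254.92293542353067 a -29.420139729850213 F 0.08711258946361793 [530.87761085 165.00931724   4.2558126 ] 14.454958465155476
104.0 0.5 0.0019 -0.0003
102.5 2.0 0.0086 -0.0009
101.0 3.5 0.0153 -0.0014
99.5 5.0 0.0221 -0.0017
98.0 6.5 0.0288 -0.0018
96.5 8.0 0.0355 -0.0017
95.0 9.5 0.0422 -0.0015
93.5 11.0 0.0489 -0.001
92.0 12.5 0.0556 -0.0004
90.5 14.0 0.0623 0.0003
```

>>> jog_arm(plan=[[[0, 0, 0.5], [0.002, 0, 0], -1], [[0, 0, 2], [0.0085, -0.001, 0], -1], [[0, 0, 3.5], [0.0155, -0.0015, 0], -1], [[0, 0, 5], [0.022, -0.0015, 0], -1], [[0, 0, 6.5], [0.029, -0.002, 0], -1], [[0, 0, 8], [0.0355, -0.0015, 0], -1], [[0, 0, 9.5], [0.042, -0.0015, 0], -1], [[0, 0, 11], [0.049, -0.001, 0], -1], [[0, 0, 12.5], [0.0555, -0.0005, 0], -1], [[0, 0, 12.5], [0.0555, -0.0005, 0], -1]])

```text
time: 17.48
tool_pos: [584.4, 179.3, 4.3]
tcp_rot: [-180.0, -0.1, 2.0]
ft_force: [-0.4, 0.6, -0.4]
finger_gap: 0.0
```

```bash
python3 - <<'E'
from arc import *
c,p,d=shoot("wrist","w16")
E
python3 nx.py 91.5 91 90.5 90 89.5 89 88.5 88 87.5 87 86.5 86
```

```text
r 254.96990228816617 a -29.626926723036043 F 0.2775111864103759 [584.17030299 179.2314732    4.19708356] 2.0728168317747175
91.5 0.6 0.0027 -0.0003
91.0 1.1 0.0049 -0.0005
90.5 1.6 0.0071 -0.0007
90.0 2.1 0.0094 -0.0009
89.5 2.6 0.0116 -0.0011
89.0 3.1 0.0138 -0.0012
88.5 3.6 0.0161 -0.0014
88.0 4.1 0.0183 -0.0015
87.5 4.6 0.0206 -0.0016
87.0 5.1 0.0228 -0.0016
86.5 5.6 0.025 -0.0017
86.0 6.1 0.0273 -0.0017
```

View pics/w16.png

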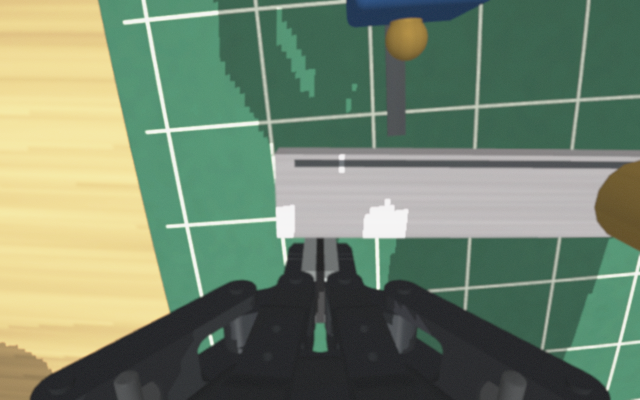

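```bash
python3 - <<'E'
from arc import *
c,p,d=load("w16")
tcp=np.array([584.17,179.23,4.2]);T=R.from_euler("xyz",[180,0,2.07],degrees=True)
hsv=cv2.cvtColor(p,cv2.COLOR_BGR2HSV)
m=cv2.inRange(hsv,(12,100,60),(32,255,255));mm=m*0;mm[10:80,370:450]=m[10:80,370:450]
cs=max(cv2.findContours(mm,0,2)[0],key=cv2.contourArea);(u,v),r=cv2.minEnclosingCircle(cs);print(u,v,r)
o=onz(c,[(u,v)],20.5)[0];print("ball",o,T.inv().apply(o-tcp), "depth",dpt(c,[(u,v)],d[int(v),int(u)]))
f=onz(c,[(406,150),(406,155)],28);print("bar upper edge",f,T.inv().apply(f-tcp))
ph=np.radians(92.0);y=np.array([np.cos(ph),np.sin(ph)]);x=np.array([np.sin(ph),-np.cos(ph)])
q=o[:2]-Pn;print("r",q@y,"gap",q@x-8-18, "angle", np.degrees(np.arctan2(q[1],q[0]))+np.degrees(np.arcsin(26/np.hypot(*q))))
E
```

```text
406.5 37.0 23.11394691467285
ball [677.2373509  148.87948036  20.5       ] [ 91.91034456  33.69234941 -16.3       ] depth [[676.10983273 150.69604881  28.27591396]]
bar upper edge [[634.298738   146.50285069  28.        ]
 [632.27758513 146.28670427  28.        ]] [[ 48.91390659  34.5164659  -23.8       ]
 [ 46.88626532  34.6594663  -23.8       ]]
r 221.35054736880411 gap 36.0001424093995 angle 82.84695924239918
```

>>> jog_arm(plan=[[[0, 0, 1.1], [0.005, -0.0005, 0], -1], [[0, 0, 2.1], [0.0095, -0.001, 0], -1], [[0, 0, 3.1], [0.014, -0.001, 0], -1], [[0, 0, 4.1], [0.0185, -0.0015, 0], -1], [[0, 0, 5.1], [0.023, -0.0015, 0], -1], [[0, 0, 6.1], [0.0275, -0.0015, 0], -1]])

```text
time: 18.27
tool_pos: [611.4, 181.7, 4.0]
tcp_rot: [-180.0, 0.0, -4.1]
ft_force: [-0.2, 1.0, -0.8]
finger_gap: -0.2
```

```bash
python3 nx.py 86.5 86 85.6 85.2 84.8 84.4 84 83.6 83.2 82.8
```

```text
r 254.73574096239454 a -29.900656166390224 F -0.2851898735016644 [611.36235533 181.72043671   4.02633299] -4.09408188178332
86.5 -0.6 -0.0022 0.0001
86.0 -0.1 -0.0 -0.0002
85.6 0.3 0.0018 -0.0004
85.2 0.7 0.0035 -0.0006
84.8 1.1 0.0053 -0.0008
84.4 1.5 0.0071 -0.001
84.0 1.9 0.0089 -0.0011
83.6 2.3 0.0107 -0.0012
83.2 2.7 0.0125 -0.0014
82.8 3.1 0.0143 -0.0015
```

>>> jog_arm(plan=[[[0, 0, 0.3], [0.0015, -0.0002, 0], -1], [[0, 0, 0.7], [0.003, -0.0005, 0], -1], [[0, 0, 1], [0.0045, -0.0006, 0], -1], [[0, 0, 1.3], [0.006, -0.0008, 0], -1], [[0, 0, 1.6], [0.0075, -0.001, 0], -1]])

```text
time: 18.9
tool_pos: [618.7, 182.2, 4.1]
tcp_rot: [180.0, -0.0, -5.6]
ft_force: [-1.3, -0.0, 0.9]
finger_gap: 0.1
```

```bash
python3 nx.py; python3 - <<'E'
from arc import *
c,p,d=shoot("wrist","w17")
E
python3 nx.py
```

```text
r 254.98210719204957 a -29.536835017828643 F -1.294086465345033 [618.70400769 182.15121091   4.14838054] -5.6486634276923535
r 254.98806154737792 a -29.41538144675187 F -1.3071312630612948 [618.88966344 182.14621823   4.16767166] -5.662997292201169
```

View pics/w17.png

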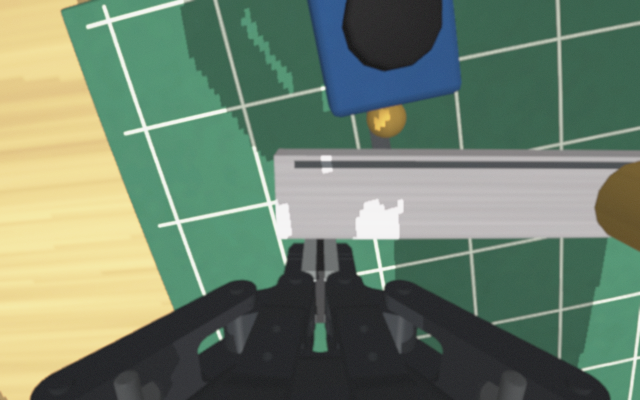

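>>> jog_arm(plan=[[[0, 0, 0.2], [0.001, -0.0001, 0], -1], [[0, 0, 0.4], [0.002, -0.0002, 0], -1], [[0, 0, 0.6], [0.003, -0.0003, 0], -1], [[0, 0, 0.7], [0.0035, -0.0003, 0], -1]])

```text
time: 19.45
tool_pos: [622.2, 182.2, 4.1]
tcp_rot: [-180.0, -0.0, -6.3]
ft_force: [-1.7, 1.3, 1.3]
finger_gap: 0.2
```

```bash
python3 nx.py
```

```text
r 255.04806345362275 a -29.103544807197125 F -1.8350477716191278 [622.2126885  182.20198895   4.11898979] -6.334138893560377
```

>>> jog_arm(plan=[[[0, 0, 0.1], [0.0005, 0, 0], -1], [[0, 0, 0.2], [0.001, -0.0001, 0], -1], [[0, 0, 0.3], [0.0015, -0.0002, 0], -1]])

```text
time: 19.82
tool_pos: [623.7, 182.2, 4.1]
tcp_rot: [-180.0, -0.0, -6.6]
ft_force: [-2.5, 0.3, 0.3]
finger_gap: -0.1
```

>>> jog_arm(plan=[[[0, 0, 0.1], [0.0005, 0, 0], -1], [[0, 0, 0.2], [0.001, -0.0001, 0], -1]])

```text
time: 20.08
tool_pos: [624.7, 182.1, 4.1]
tcp_rot: [180.0, -0.0, -6.8]
ft_force: [-1.0, -0.2, 1.8]
finger_gap: 0.0
```

>>> jog_arm(plan=[[[0, 0, 0.1], [0.0005, 0, 0], -1], [[0, 0, 0.2], [0.001, -0.0001, 0], -1]])

```text
time: 20.32
tool_pos: [625.7, 182.1, 4.1]
tcp_rot: [180.0, 0.0, -7.0]
ft_force: [-1.8, 0.7, 1.7]
finger_gap: -0.2
```

```bash
python3 nx.py; python3 - <<'E'
from arc import *
c,p,d=shoot("wrist","w18")
cv2.imwrite("pics/w18c.png",cv2.resize(p[80:280,260:500],None,fx=3,fy=3,interpolation=cv2.INTER_CUBIC))
E
python3 nx.py
```

```text
r 254.9895801924406 a -28.768298019841914 F -1.851131702806435 [625.67751065 182.09332009   4.09658399] -7.034825160514124
r 254.98297673823743 a -28.762962263443068 F -1.8981467042193807 [625.70488309 182.08587263   4.12536127] -7.039935525319219
```

View pics/w18c.png

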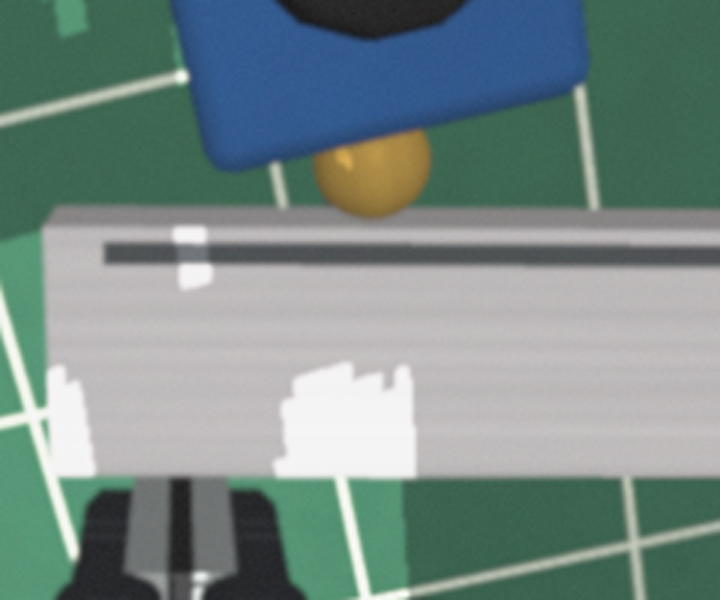

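>>> jog_arm(plan=[[[0, 0, 0.1], [0.0005, 0, 0], -1], [[0, 0, 0.2], [0.001, -0.0001, 0], -1]])

```text
time: 20.62
tool_pos: [626.0, 182.1, 4.0]
tcp_rot: [180.0, 0.1, -7.2]
ft_force: [-7.4, 0.2, 4.2]
finger_gap: -0.0
```

>>> jog_arm(plan=[[[0, 0, 0.1], [0.0005, 0, 0], -1]])

```text
time: 20.75
tool_pos: [626.0, 182.2, 3.9]
tcp_rot: [180.0, 0.1, -7.3]
ft_force: [-9.2, 0.4, 5.4]
finger_gap: 0.4
```

>>> jog_arm(plan=[[[0, 0, 0.1], [0.0005, 0, 0], -1]])

```text
time: 20.88
tool_pos: [626.1, 182.2, 3.9]
tcp_rot: [180.0, 0.2, -7.4]
ft_force: [-11.8, 1.5, 7.5]
finger_gap: 0.1
```

>>> jog_arm(plan=[[[0, 0, 0], [-0.0004, 0, -0.0005], -1]])

```text
time: 21.0
tool_pos: [626.0, 182.2, 3.9]
tcp_rot: [180.0, 0.1, -7.4]
ft_force: [-4.0, 0.4, -1.7]
finger_gap: 0.4
```

```bash
python3 nx.py; python3 - <<'E'
from h import *
for i in range(2):
    camera_info("wrist"); snapshot("wrist"); s=sense();print(s["time"],s["ft_force"].round(2))
E
```

```text
r 254.9021070587229 a -30.18463963315542 F -4.034940635732402 [625.99077759 182.16564223   3.94640905] -7.420926834844861
21.05 [-6.18  1.01  1.27]
21.1 [-6.29  1.15  1.8 ]
```

>>> jog_arm(plan=[[[0, 0, 0], [0.0003, 0, 0], -1], [[0, 0, 0], [0.0005, 0, 0], -1], [[0, 0, 0], [0.0005, 0, 0], -1]])

```text
time: 21.48
tool_pos: [626.1, 182.2, 3.9]
tcp_rot: [180.0, 0.2, -7.4]
ft_force: [-7.7, 1.3, 3.8]
finger_gap: 0.3
```

```bash
python3 - <<'E'
from h import *
for i in range(2):
    camera_info("wrist"); snapshot("wrist"); s=sense();print(s["time"],s["ft_force"].round(2),s["tool_pos"].round(1))
E
```

```text
21.525 [-7.61  1.01  3.81] [626.1 182.2   3.9]
21.575 [-7.58  0.99  3.56] [626.1 182.2   3.9]
```

>>> jog_arm(plan=[[[0, 0, 0], [0.0003, 0, 0], -1], [[0, 0, 0], [0.0006, 0, 0], -1], [[0, 0, 0], [0.0007, 0, 0], -1]])

```text
time: 21.95
tool_pos: [626.1, 182.2, 3.9]
tcp_rot: [180.0, 0.3, -7.4]
ft_force: [-12.1, 1.2, 6.8]
finger_gap: -0.3
```

>>> jog_arm(plan=[[[0, 0, 0], [0, 0, 0], -1]])

```text
time: 22.08
tool_pos: [626.1, 182.2, 3.9]
tcp_rot: [180.0, 0.3, -7.4]
ft_force: [-11.2, 0.3, 6.2]
finger_gap: -0.6
```

>>> jog_arm(plan=[[[0, 0, 0], [-0.0002, 0, 0], -1], [[0, 0, 0], [-0.0002, 0, 0], -1]])

```text
time: 22.32
tool_pos: [626.1, 182.2, 3.9]
tcp_rot: [180.0, 0.2, -7.4]
ft_force: [-9.6, 1.9, 4.4]
finger_gap: 0.2
```

```bash
python3 - <<'E'
from h import *
for i in range(3):
    snapshot("wrist"); s=sense();print(s["time"],s["ft_force"].round(2),s["tool_pos"].round(1))
E
```

```text
22.375 [-11.1    0.92   4.97] [626.1 182.2   3.9]
22.425 [-9.77  2.53  4.96] [626.1 182.2   3.9]
22.475 [-10.68   1.95   5.82] [626.1 182.2   3.9]
```

>>> jog_arm(plan=[[[0, 0, 0], [0, 0, 0], -1], [[0, 0, 0], [0, 0, 0], -1], [[0, 0, 0], [0, 0, 0], -1], [[0, 0, 0], [0, 0, 0], -1], [[0, 0, 0], [0, 0, 0], -1], [[0, 0, 0], [0, 0, 0], -1], [[0, 0, 0], [0, 0, 0], -1], [[0, 0, 0], [0, 0, 0], -1], [[0, 0, 0], [0, 0, 0], -1], [[0, 0, 0], [0, 0, 0], -1]])

```text
time: 23.72
tool_pos: [626.1, 182.2, 3.9]
tcp_rot: [180.0, 0.2, -7.4]
ft_force: [-10.0, 0.8, 4.6]
finger_gap: -0.0
```

```bash
python3 - <<'E'
from h import *
for i in range(2):
    c,p,d=shoot("wrist","w19"); s=sense();print(s["time"],s["ft_force"].round(2),s["tool_pos"].round(1))
cv2.imwrite("pics/w19c.png",cv2.resize(p[80:280,260:500],None,fx=3,fy=3,interpolation=cv2.INTER_CUBIC))
E
```

```text
23.775 [-11.13   0.99   4.65] [626.1 182.2   3.9]
23.825 [-11.27   1.61   4.49] [626.1 182.2   3.9]
```

View pics/w19c.png

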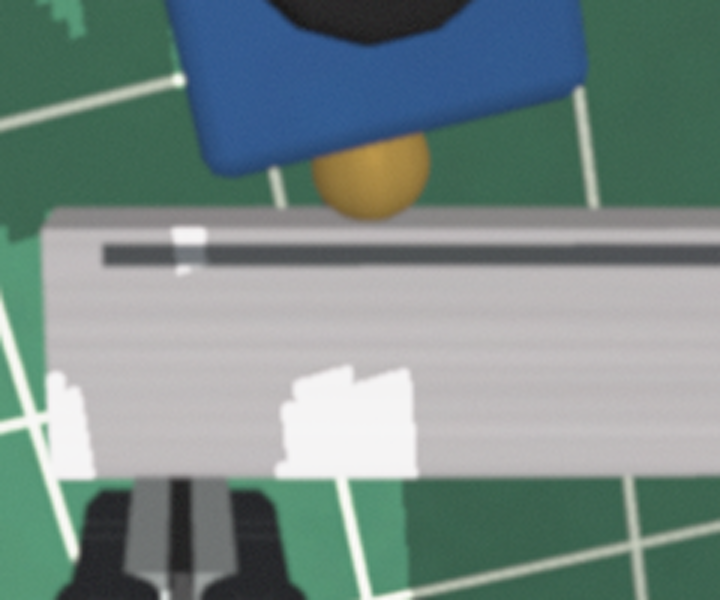

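>>> jog_arm(plan=[[[0, 0, 0], [-0.0007, 0, 0], -1], [[0, 0, 0], [-0.0014, 0, 0], -1], [[0, 0, 0], [-0.0021, 0, 0], -1], [[0, 0, 0], [-0.0028, 0, 0], -1], [[0, 0, 0], [-0.0035, 0, 0], -1], [[0, 0, 0], [-0.005, 0, 0], -1], [[0, 0, 0], [-0.01, 0, 0], -1], [[0, 0, 0], [-0.02, 0, 0], -1], [[0, 0, 0], [-0.03, 0, 0], -1], [[0, 0, 0], [-0.03, 0, 0], -1]])

```text
time: 25.08
tool_pos: [597.4, 186.0, 4.4]
tcp_rot: [180.0, 0.0, -7.4]
ft_force: [0.4, -0.5, -0.8]
finger_gap: -0.3
```

```bash
python3 - <<'E'
from h import *
c,p,d=shoot("wrist","w20"); s=sense();print(s["time"],s["ft_force"].round(2),s["tool_pos"].round(1),s["tcp_rot"])
E
```

```text
25.125 [-0.19  0.23 -0.12] [598.  185.9   4.6] [ 1.79997322e+02  5.52807111e-03 -7.40203807e+00]
```

View pics/w20.png

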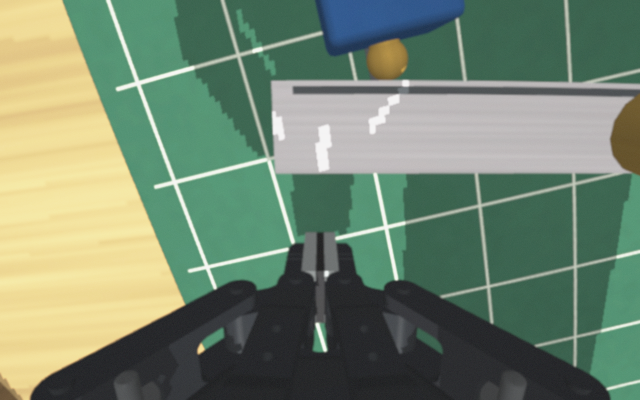

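>>> jog_arm(plan=[[[0, 0, 0], [0, 0, -0.03], -1], [[0, 0, 0], [0, 0, -0.07], -1], [[0, 0, 0], [0, 0, -0.11], -1], [[0, 0, 0], [0, 0, -0.13], -1], [[0, 0, 0], [0, 0, -0.13], -1]])

```text
time: 25.75
tool_pos: [599.8, 186.0, 136.3]
tcp_rot: [-179.9, -0.2, -7.4]
ft_force: [0.8, 0.1, 0.5]
finger_gap: -0.6
```

```bash
python3 - <<'E'
from h import *
c,p,d=shoot("wrist","w21"); s=sense();print(s["time"],s["ft_force"].round(2),s["tool_pos"].round(1),s["tcp_rot"])
cv2.imwrite("pics/w21c.png",cv2.resize(p[0:260,180:520],None,fx=2.3,fy=2.3,interpolation=cv2.INTER_CUBIC))
c,p,d=shoot("scene","s21");cv2.imwrite("pics/s21c.png",cv2.resize(p[90:310,180:430],None,fx=2.7,fy=2.7,interpolation=cv2.INTER_CUBIC))
E
```

```text
25.8 [-0.22  0.15  0.23] [598.6 185.7 134.1] [-1.79997307e+02 -9.63765746e-03 -7.42797493e+00]
```

View pics/w21c.png

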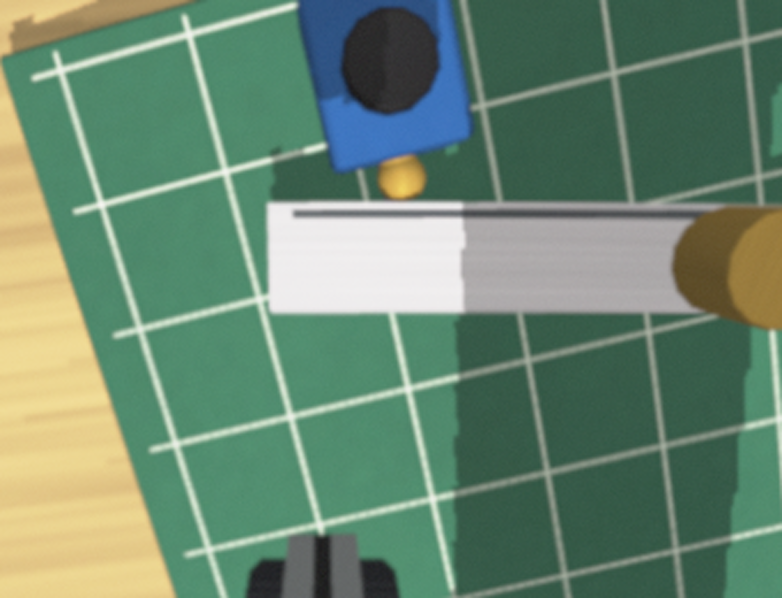

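View pics/s21c.png

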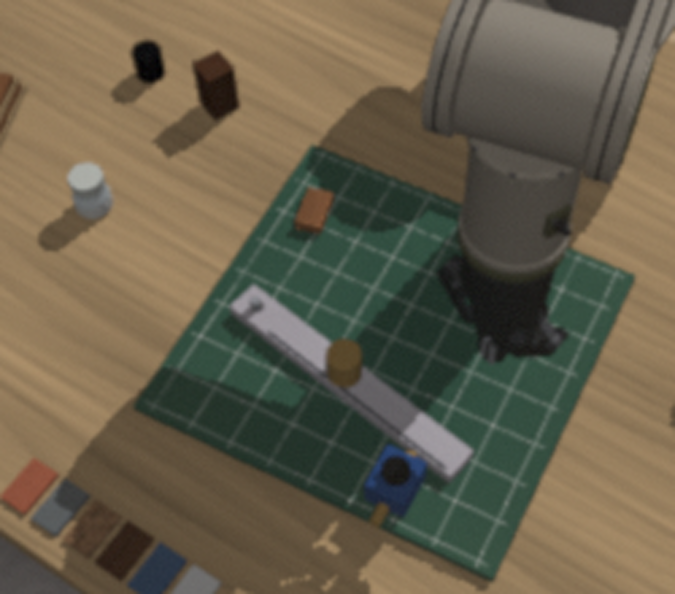

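```bash
python3 - <<'E'
from h import *
for t,u0,u1,v0,v1 in (("w18",340,440,120,165),("w19",340,440,120,165),("w20",345,435,35,105),("w21",330,380,60,100)):
    c,p,d=load(t)
    cv2.imwrite(f"pics/z{t}.png",cv2.resize(p[v0:v1,u0:u1],None,fx=7,fy=7,interpolation=cv2.INTER_NEAREST))
    hsv=cv2.cvtColor(p,cv2.COLOR_BGR2HSV)
    m=cv2.inRange(hsv,(12,100,60),(32,255,255));mm=m*0;mm[v0:v1,u0:u1]=m[v0:v1,u0:u1]
    cs=max(cv2.findContours(mm,0,2)[0],key=cv2.contourArea);(u,v),r=cv2.minEnclosingCircle(cs)
    print(t,"ball",u,v,r,"lowest",cs[:,0,1].max(), onz(c,[(u,v)],20.5).round(1))
    g=cv2.cvtColor(p,cv2.COLOR_BGR2GRAY)
    print([int(g[vv,int(u)]) for vv in range(int(v),int(v)+45)])
    uu=int(u)-35; print("off ball",[int(g[vv,uu]) for vv in range(int(v),int(v)+45)])
E
```

```text
w18 ball 383.68603515625 133.406982421875 19.247196197509766 lowest 151 [[676.3 149.   20.5]]
[146, 144, 142, 141, 141, 140, 137, 137, 135, 133, 130, 128, 127, 123, 120, 119, 113, 110, 106, 109, 121, 134, 149, 167, 182, 188, 181, 160, 121, 92, 83, 82, 80, 87, 103, 137, 169, 183, 188, 186, 186, 184, 186, 187, 186]
off ball [69, 71, 82, 88, 91, 89, 88, 86, 89, 88, 88, 88, 90, 89, 94, 107, 122, 133, 134, 135, 136, 141, 155, 173, 185, 188, 179, 156, 120, 91, 82, 82, 82, 86, 109, 153, 180, 188, 188, 187, 187, 188, 187, 187, 189]
w19 ball 383.2295227050781 134.5901641845703 19.323671340942383 lowest 152 [[676.2 149.   20.5]]
[148, 145, 141, 141, 140, 138, 139, 138, 136, 132, 130, 127, 126, 124, 121, 119, 113, 109, 107, 115, 130, 148, 169, 184, 186, 182, 165, 131, 98, 83, 80, 82, 83, 102, 139, 170, 184, 187, 186, 186, 184, 184, 185, 186, 189]
off ball [71, 70, 78, 86, 91, 91, 89, 89, 89, 88, 87, 89, 86, 93, 107, 123, 132, 134, 137, 136, 137, 149, 170, 183, 187, 183, 165, 131, 98, 83, 83, 81, 83, 96, 129, 164, 183, 188, 186, 187, 187, 186, 186, 187, 189]
w20 ball 387.5 58.5 22.1473331451416 
[... 323 characters left out ...]
5, 154, 145, 138, 129, 116, 109, 103, 97, 113, 152, 181, 192, 192, 188, 167, 121, 86, 82, 83, 84, 85, 89, 115, 155, 183, 190, 189, 189, 189, 189, 189, 188]
w21 ball 354.1440734863281 76.61864471435547 10.41993236541748 lowest 86 [[676.8 149.3  20.5]]
[185, 187, 193, 197, 199, 205, 206, 202, 193, 170, 132, 153, 212, 230, 220, 160, 113, 120, 168, 219, 234, 236, 235, 236, 237, 236, 236, 235, 236, 237, 238, 238, 238, 237, 237, 239, 239, 238, 237, 237, 237, 237, 236, 236, 237]
off ball [79, 78, 81, 80, 79, 81, 80, 80, 79, 79, 99, 156, 215, 232, 221, 166, 119, 124, 173, 221, 234, 236, 236, 236, 237, 237, 236, 235, 236, 237, 238, 239, 238, 236, 237, 238, 238, 238, 237, 238, 238, 238, 237, 237, 237]
```

View pics/zw20.png

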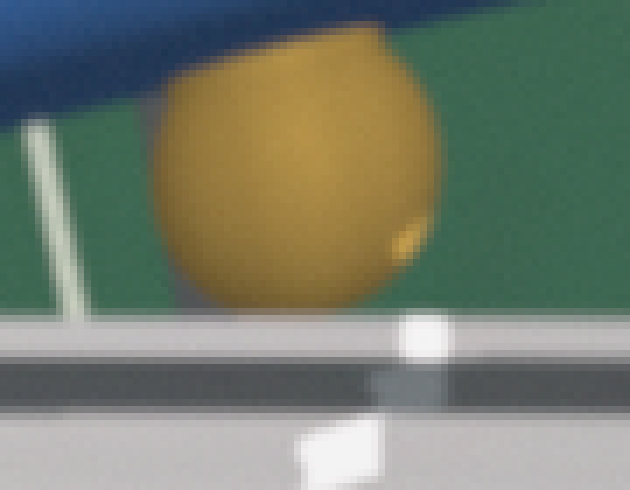

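View pics/zw21.png

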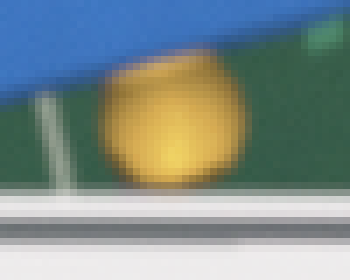

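```bash
python3 - <<'E'
from h import *
c,p,d=load("w21")
hsv=cv2.cvtColor(p,cv2.COLOR_BGR2HSV)
m=cv2.inRange(hsv,(15,120,110),(30,255,255));mm=m*0;mm[80:160,470:580]=m[80:160,470:580]
cs=max(cv2.findContours(mm,0,2)[0],key=cv2.contourArea);e=cv2.fitEllipse(cs);print(e)
w=onz(c,[e[0]],68)[0];f=np.radians(82.8);q=w[:2]-[623,-74.5]
print("bar frame y",q@[np.cos(f),np.sin(f)],"x",q@[np.sin(f),-np.cos(f)],"depth z",dpt(c,[e[0]],d[int(e[0][1]),int(e[0][0])]))
print(sense()["time"],sense()["qd"].round(2))
hand_in()
E
```

```text
((520.006103515625, 115.33317565917969), (48.763240814208984, 54.29486846923828), 16.675779342651367)
bar frame y 122.17172459890352 x -0.23621184859676753 depth z [[638.24519389  47.39189194  69.13599533]]
25.85 [-0.07  0.79  1.04 -0.08  0.12 -0.1 ]
the job is handed in; nothing more can be done
```

The brass weight stands upright on the red mark, and the loaded bar is resting against the nose. I handed the job in at 25.9 s.

**What I did**
- I placed the weight on the mark, about 1 mm off centre.
- I swung the bar about its pin with the closed fingers on its free end until the force showed it had met the nose.
- I held a push of about 10–11 N for more than a second, backed off in small steps and lifted clear.

**Last checks**
- **Weight:** upright, about 122 mm along the bar from the pin (120 wanted) and 0.2 mm off the bar's centreline.
- **Contact:** the wrist pictures show no gap between bar and nose, but they cannot resolve less than about 0.4 mm. I did not touch the bar again to confirm.
- **Robot:** clear of everything, with the force reading at zero.

**What failed or disagreed**
- **First grasp missed:** the fingers closed on top of the weight, pressing with about 12 N and nudging it 2–3 mm. The fingertips really sit about 13 mm behind the reported tool point when shut, not 17 mm ahead. I corrected for this and the second grasp held.
- **Swing angle:** it was about 68° (1.2 rad), not the 0.2–0.85 rad stated.
- **Push force:** it briefly read 11.8–12.1 N while I was setting it. Allowing for about 2 N of friction and the lever arm, I work that out as about 11.5 N on the nose, under the 12 N limit. That figure is worked out, not measured.

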